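Clear the cylinder vise and pack the tested cylinders in the covered crate

TASK

Finish the batch at the cylinder test bench: first sweep all the scrap pieces off the vise bed into the scrap pan with the brush (keep the fingers off the scrap), and stand the brush back upright in the middle of its pad. Then put every grey cylinder standing on the bench upright into an empty cell of the blue covered crate, pushing in through the flaps, lowering it gently to the cell floor - some cells are already taken, which you can only feel, as a flap over a full cell hardly gives. When all are in, push the crate's red lock lever all the way over to locked; leave the other things on the bench alone.

Things in the scene. Friction and masses are not known exactly. Their poses are not given: they have to be found in the camera images.
- crate: Blue covered crate, fixed, 264 (x) x 136 (y) x 92 mm high; origin: centre of underside, z up. Eight cells 56 mm square inside, walls 8 mm, 4 along x by 2 along y (pitch 64 mm), cell floor 12 mm above the origin, each under a sprung grey flap flush with the rim. 3 or 4 cells already hold a capped cylinder, hidden under its flap, its top 6 mm below the rim; which ones changes from start to start
- top (a point): centre of the crate's top at rim height (80 mm above the cell floors), axes as the crate. Each flap is hinged at its cell's +x side: over an empty cell it swings down when pressed at its middle with 1.5 N or less and then hangs along the +x wall, taking 3.5 mm of the width; over a taken cell it gives 3 to 6 mm and is then solid. Cell centres: x = -96, -32, 32, 96 mm, y = -32, 32 mm
- lock (a joint): red lock lever, 80 mm long, on a low grey block at the crate's +y side (pivot 110 mm from the crate's centre along its +y). 0 = unlocked, leaning towards the crate's -x; pushed towards the crate's +x it grows to 1.0 rad = fully locked; stays where it is left
- lock_tip (a point): tip of the lock lever (middle of its red ball, about 92 mm above the bench, 38 mm to the crate's -x of the pivot when unlocked and 38 mm to its +x when locked)
- vise: Cylinder vise, jaws open, fixed; origin on the bench, z up. Steel bed 36 mm high from x = -120 to +100 mm, 120 mm wide between two blue jaws along x that rise 32 mm above it. A lip (8 mm high, 6 mm thick) closes its -x end; its +x end is open and drops into an aluminium scrap pan (x = 100 to 195 mm, 150 mm wide inside, 5 mm floor, rim 34 mm high)
- pan (a point): centre of the scrap pan's floor
- scrap0_mid (a point): scrap piece, yellow plastic L-shaped piece 26 x 21 x 18 mm, 20 g, lying on the vise bed; point: its middle (half-way up). May be absent
- scrap1_mid (a point): scrap piece, red plastic block 24 x 20 x 16 mm, 20 g, lying on the vise bed; point: its middle (half-way up). May be absent
- scrap2_mid (a point): scrap piece, orange plastic L-shaped piece 28 x 23 x 17 mm, 20 g, lying on the vise bed; point: its middle (half-way up). May be absent
- scrap3_mid (a point): scrap piece, brass-coloured block 22 x 18 x 18 mm, 20 g, lying on the vise bed; point: its middle (half-way up). May be absent
- brush_handle (a point): hand brush that stands upright on its stiff bristles: head 36 mm (its x) x 102 mm (its y) x 38 mm high, above it a square wooden handle 24 x 24 mm reaching to 110 mm, 220 g; point: on the handle's axis 85 mm above the bristle ends; z up when it stands
- pad: black rubber brush pad with a yellow outline, fixed, 130 (x) x 150 (y) x 4 mm; origin: centre of its underside. The brush stands on it at the start
- cyl0_mid (a point): small grey gas cylinder standing upright, 44 mm diameter up to a shoulder 80 mm above its foot (sloped from 68 mm), then a round brass valve with orange cap, 24 mm diameter, to 115 mm; 350 g; point: on its axis 57.5 mm above its foot. May be absent. Standing in a cell, only the valve shows above the rim
- cyl1_mid (a point): small grey gas cylinder standing upright, 44 mm diameter up to a shoulder 80 mm above its foot (sloped from 68 mm), then a round brass valve with orange cap, 24 mm diameter, to 115 mm; 350 g; point: on its axis 57.5 mm above its foot. May be absent. Standing in a cell, only the valve shows above the rim
- cyl2_mid (a point): small grey gas cylinder standing upright, 44 mm diameter up to a shoulder 80 mm above its foot (sloped from 68 mm), then a round brass valve with orange cap, 24 mm diameter, to 115 mm; 350 g; point: on its axis 57.5 mm above its foot. May be absent. Standing in a cell, only the valve shows above the rim
- cyl3_mid (a point): small grey gas cylinder standing upright, 44 mm diameter up to a shoulder 80 mm above its foot (sloped from 68 mm), then a round brass valve with orange cap, 24 mm diameter, to 115 mm; 350 g; point: on its axis 57.5 mm above its foot. May be absent. Standing in a cell, only the valve shows above the rim
- spanner: steel spanner 130 mm long lying on the bench (bystander; origin in its middle underside)
- adapter: brass adapter, 36 mm diameter, 34 mm high (bystander; origin under its centre)
- leakfluid: white bottle, 52 mm diameter, 130 mm high (bystander; origin under its centre)
- tape: white roll of tape, 48 mm diameter, 13 mm high, flat on the bench (bystander; origin under its centre)

How it is judged:
On the way, in this order (a step that is already met when the one before it is completed fails the run):
1. all scrap pieces lie in the scrap pan (x of scrap0_mid in the frame of vise between 0.1 and 0.195 m and y of scrap0_mid in the frame of vise between -0.08 and 0.08 m and z of each of scrap0_mid, scrap1_mid, scrap2_mid, scrap3_mid in the frame of vise below 0.042 m and x of scrap1_mid in the frame of vise between 0.1 and 0.195 m and y of scrap1_mid in the frame of vise between -0.08 and 0.08 m and x of scrap2_mid in the frame of vise between 0.1 and 0.195 m and y of scrap2_mid in the frame of vise between -0.08 and 0.08 m and x of scrap3_mid in the frame of vise between 0.1 and 0.195 m and y of scrap3_mid in the frame of vise between -0.08 and 0.08 m), for 0.2 s.
2. all cylinders stand in cells of the crate (x of cyl0_mid in the frame of crate between -0.132 and 0.132 m and y of cyl0_mid in the frame of crate between -0.068 and 0.068 m and z of each of cyl0_mid, cyl1_mid, cyl2_mid, cyl3_mid in the frame of crate below 0.08 m and angle between each of cyl0_mid, cyl1_mid, cyl2_mid, cyl3_mid's own z axis and vertical below 0.25 rad and x of cyl1_mid in the frame of crate between -0.132 and 0.132 m and y of cyl1_mid in the frame of crate between -0.068 and 0.068 m and x of cyl2_mid in the frame of crate between -0.132 and 0.132 m and y of cyl2_mid in the frame of crate between -0.068 and 0.068 m and x of cyl3_mid in the frame of crate between -0.132 and 0.132 m and y of cyl3_mid in the frame of crate between -0.068 and 0.068 m), for 0.2 s.
3. the lock lever is over (at least 0.85 of 1.0 rad) (value of joint lock above 0.85 rad), for 0.2 s.
At the end, for the whole second after the job is handed in: All scrap pieces lie in the pan; every cylinder stands on the floor of a crate cell (its middle less than 80 mm above the crate's underside, tilt under 0.25 rad) at rest; the brush stands upright (within 0.2 rad) with its axis within 45 mm of the pad's centre; the lock lever is at 0.85 rad or more (all of step 1 and all of step 2 and horizontal distance between brush_handle and pad below 0.045 m and angle between brush_handle's own z axis and vertical below 0.2 rad and height (world z) of brush_handle below 0.1 m and value of joint lock above 0.85 rad and linear speed of each of cyl0, cyl1, cyl2, cyl3, scrap0, scrap1, scrap2, scrap3 below 0.03 m/s); the robot touches nothing.
It fails at once if a scrap piece is touched with the fingers instead of the brush (contact force between the fingers and scrap0 above 0.3 N or contact force between the fingers and scrap1 above 0.3 N or contact force between the fingers and scrap2 above 0.3 N or contact force between the fingers and scrap3 above 0.3 N).
It fails at once if a cylinder is dropped into the crate (faster than 0.6 m/s on the way into a cell) ((x of cyl0_mid in the frame of crate between -0.132 and 0.132 m and y of cyl0_mid in the frame of crate between -0.068 and 0.068 m and z of cyl0_mid in the frame of crate below 0.15 m and linear speed of cyl0 above 0.6 m/s) or (x of cyl1_mid in the frame of crate between -0.132 and 0.132 m and y of cyl1_mid in the frame of crate between -0.068 and 0.068 m and z of cyl1_mid in the frame of crate below 0.15 m and linear speed of cyl1 above 0.6 m/s) or (x of cyl2_mid in the frame of crate between -0.132 and 0.132 m and y of cyl2_mid in the frame of crate between -0.068 and 0.068 m and z of cyl2_mid in the frame of crate below 0.15 m and linear speed of cyl2 above 0.6 m/s) or (x of cyl3_mid in the frame of crate between -0.132 and 0.132 m and y of cyl3_mid in the frame of crate between -0.068 and 0.068 m and z of cyl3_mid in the frame of crate below 0.15 m and linear speed of cyl3 above 0.6 m/s)).
It fails at once if a bystander (spanner, adapter, bottle, tape) is shifted by more than 30 mm (distance of any of spanner, adapter, leakfluid, tape from where it was at the start of the episode above 0.03 m).
Of stored0, stored1, stored2, stored3 only 3 to 4 are there at a start; the rules pass over those that are not, and their reading is None.
Of scrap0, scrap1, scrap2, scrap3 only 2 to 4 are there at a start; the rules pass over those that are not, and their reading is None.
Of cyl0, cyl1, cyl2, cyl3 only 3 to 4 are there at a start; the rules pass over those that are not, and their reading is None.
At some moment in a run one of brush, scrap0, scrap1, scrap2, scrap3 may be knocked a few centimetres aside while the robot is not near it.
It also fails if it takes over 210 s, if anything falls off the work surface, if the arm or the gripper's body presses on something with over 40 N, if the wrist force passes 120 N, or if a joint passes its speed limit or range.

ROBOT

A 7-joint arm with a two-finger parallel gripper is mounted at the origin on the work surface. World frame = base frame: x ahead of the robot, y to its left, z up, the work surface at z = 0. Lengths are in m, angles in rad, forces in N, time in s.
With the tool pointing down it reaches from about 0.4 to 0.875 m from the base axis. Payload 4.4 kg.
Tool frame: the origin (TCP) lies on the centre line of the jaws, within the pads' length; the fingertips stand 14 mm ahead of it and the grasp point (between the pads) lies 5 mm behind it; x points along the fingers, y is the direction in which the jaws open and shut, and the axes are right-handed (so a half turn about x gives the same grasp; the last joint's range is limited). The gripper opens to 85 mm and grips with 20 to 120 N. Pads are 22 mm wide; open, the fingers measure 114 mm over their backs; the gripper's body (76 mm by 85 mm) begins 54 mm behind the grasp point. The pads swing forward as they close: fully open they stand 13 mm farther back than shut.
Start: joints at [-1.353, 0.628, 0.038, 1.517, -0.027, 0.996, -0.02], TCP at [0.182, 0.624, 0.245] pointing down, gripper open.
Joint ranges: [-3.06, 3.06], [-0.37, 2.12], [-1.25, 1.32], [0.18, 2.47], [-1.1, 4.24], [0.23, 1.98], [-2.94, 2.94]. Speed limits (rad/s): [2.57, 2.57, 3.14, 3.14, 3.14, 3.14, 3.14].

INTERFACE

Orientations are given as a unit quaternion [w, x, y, z].
In Python, from station import ctrl, imaging gives the robot as it stands. The module is installed in compiled form; this text tells all that it offers.
- The arm moves only by the tool apply_moves, never from a script. Its argument "deltas" is one flat list of numbers, 5 for each row, row after row: the shift along the tool's x, y, z in m, then the turn about the tool's x in degrees, then the closure, from 0 (fully open) to 1 (shut). A call has exactly 8 rows; each row shifts and turns the commanded pose from where the row before left it, along the tool's axes as they then stand; what a row does not reach is not made up. A row lasts 1/12 s, in which the tool goes at most 41.7 mm and 7.16 degrees, less where a joint would pass 70% of its speed; a pose out of reach is approached as far as the arm can. A call with a gripper value outside its range is refused whole. The fingers move at their own pace and stop on an object; the grip force is fixed at half the most. Time passes only in rows, so rows that do not move let the fingers close, or fill a call up. It gives the time, the measured TCP pose, the force and the opening at its end, in the units of the state.
- ctrl.read_state(): the state, without advancing time (a new reading comes with each control period).
- imaging.camera(name): name is "side" or "top"; returns a dict with "img" (420x560x3 uint8, blue, green, red), "K" (3x3 intrinsics, pixels), "T" (4x4, takes a point from camera to world coordinates). Camera axes: x right, y down, z forward; pixel columns grow to the right and rows downward; lengths in m; the calibration is good to about 2 mm. A picture is of the moment at which its call begins. There is no depth.
- ctrl.finish_job(): hands the job in, once; it reports no verdict.
The state is a dict: "time_s": time; "joint_positions": joint angles; "qvel": joint speeds; "joint_efforts": joint torques, N m; "eef_pos": TCP position; "orientation": TCP orientation; "force": force on the tool from outside, world axes, zero at the start; "torque": the same for the moment, N m; "opening": finger opening in m.
Only numpy, scipy, OpenCV 4.12 (cv2) and the standard library are available. Lean on these libraries where they do the work, as an engineer would, in place of code of your own. Each camera call takes 0.05 s, during which the arm holds its last target.

## Working session

There is one attempt and no reset: what is moved stays moved. The work goes in short steps, Python scripts to look and compute and a tool call to move; the robot and the scene stay as the last step left them, time stands still between calls to the robot, and variables do not carry over. Pictures are saved under pics/ and viewed, and the job is handed in when it is done.

Besides the shell and the picture viewer there is one more tool, called after ">>>" by a JSON object that holds its "api" and its "payload". apply_moves: Moves the arm, as the interface text tells. Its arguments: {"type":"object","properties":{"deltas":{"type":"array","items":{"type":"number"}}},"required":["deltas"]}

```bash
mkdir -p pics; cat > h.py <<'E'
import numpy as np, cv2
from station import ctrl, imaging
def snap(tag):
    r={}
    for n in("side","top"):
        c=imaging.camera(n); r[n]=c; cv2.imwrite(f"pics/{tag}_{n}.png",c["img"])
    return r
def ray(c,uv):
    d=np.linalg.inv(c["K"])@np.array([uv[0],uv[1],1.]); return c["T"][:3,3],c["T"][:3,:3]@d
def onz(c,uv,z):
    o,d=ray(c,uv); return o+d*(z-o[2])/d[2]
def proj(c,p):
    q=np.linalg.inv(c["T"])@np.append(p,1); u=c["K"]@q[:3]; return u[:2]/u[2]
def st():
    s=ctrl.read_state(); print({k:(np.round(v,4).tolist() if not np.isscalar(v) else v) for k,v in s.items() if k not in("qvel","joint_efforts")}); return s
E
python3 - <<'E'
from h import *
st(); r=snap("a")
for n in r: print(n,r[n]["K"].round(1).tolist(),r[n]["T"].round(3).tolist())
E
```

```text
{'time_s': 0.0, 'joint_positions': [-1.3528, 0.6294, 0.0385, 1.5184, -0.027, 0.9963, -0.02], 'eef_pos': [0.1818, 0.6234, 0.2444], 'orientation': [0.6999, 0.0993, 0.7001, -0.1007], 'force': [-0.1633, -0.1555, -0.5022], 'torque': [-0.0901, 0.0483, 0.0258], 'opening': 0.0853600678066703}
side [[379.6, 0.0, 280.7], [0.0, 379.6, 206.6], [0.0, 0.0, 1.0]] [[0.999, -0.032, 0.023, 0.587], [-0.036, -0.502, 0.864, -0.758], [-0.016, -0.864, -0.503, 0.562], [0.0, 0.0, 0.0, 1.0]]
top [[435.9, 0.0, 275.6], [0.0, 435.9, 210.3], [0.0, 0.0, 1.0]] [[0.021, -0.997, 0.07, 0.539], [-1.0, -0.022, -0.021, 0.033], [0.022, -0.069, -0.997, 1.068], [0.0, 0.0, 0.0, 1.0]]
```

View pics/a_side.png

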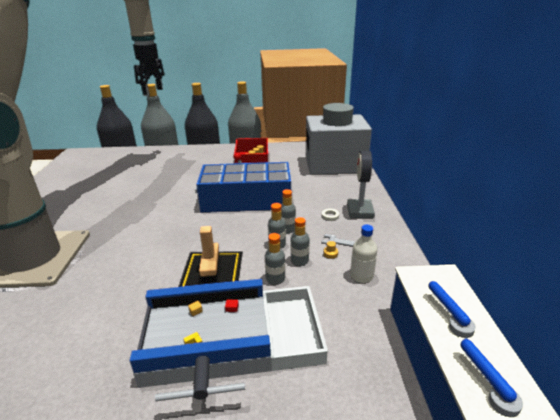

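View pics/a_top.png

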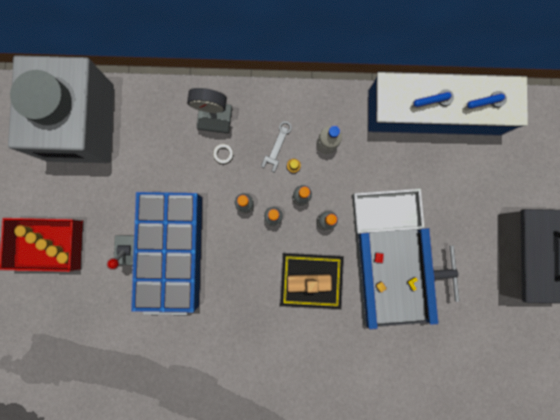

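```bash
python3 - <<'E'
import cv2
t=cv2.imread("pics/a_top.png")
cv2.imwrite("pics/b1.png",cv2.resize(t[180:330,345:470],None,fx=4,fy=4,interpolation=cv2.INTER_CUBIC))
cv2.imwrite("pics/b2.png",cv2.resize(t[180:325,100:350],None,fx=3.2,fy=3.2,interpolation=cv2.INTER_CUBIC))
E
```

```text
(no output)
```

View pics/b1.png

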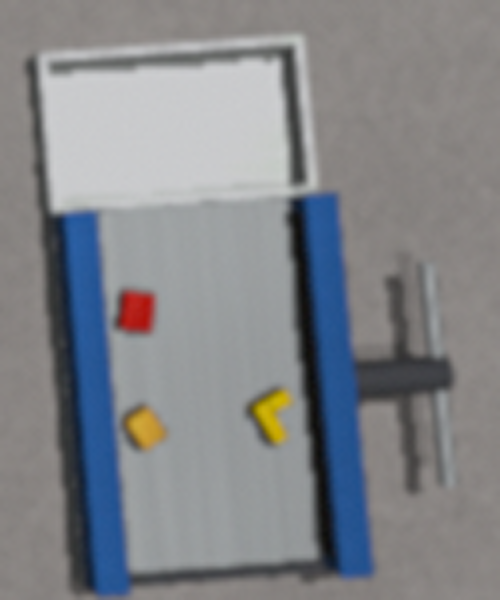

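View pics/b2.png

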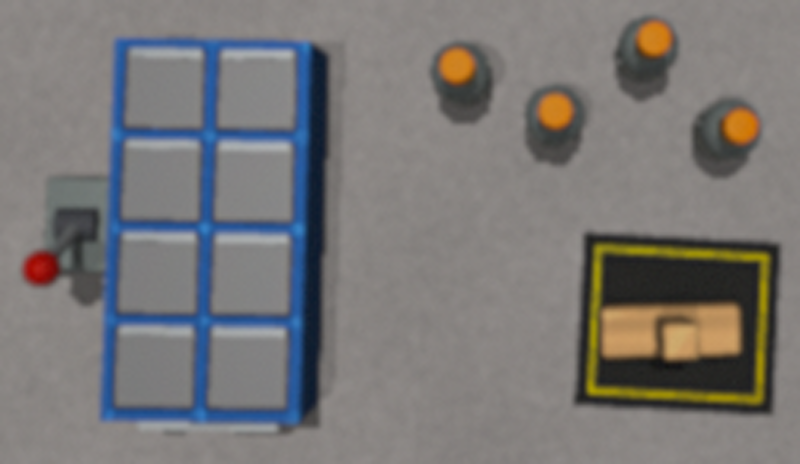

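```bash
cat >> h.py <<'E'
def hsv(c): return cv2.cvtColor(c["img"],cv2.COLOR_BGR2HSV)
def blobs(m,lo=15):
    m=m.astype(np.uint8); n,l,s,ce=cv2.connectedComponentsWithStats(m)
    return [(s[i,4],ce[i].round(1),s[i,:4].tolist(),l==i) for i in range(1,n) if s[i,4]>=lo]
def inr(h,a,b): return cv2.inRange(h,np.array(a),np.array(b))>0
from scipy.spatial.transform import Rotation as R
def toolR(s):
    q=s["orientation"]; return R.from_quat([q[1],q[2],q[3],q[0]]).as_matrix()
E
python3 - <<'E'
from h import *
s=st(); print(toolR(s).round(3))
r={n:imaging.camera(n) for n in("side","top")}
c=r["top"];h=hsv(c)
def show(name,m,z,lo=15):
    for a,ce,b,mm in blobs(m,lo):
        pts=np.argwhere(mm)[:,::-1].astype(np.float32)
        w=np.array([onz(c,p,z)[:2] for p in cv2.boxPoints(cv2.minAreaRect(pts))])
        print(name,a,ce,b,"ctr",onz(c,ce,z)[:2].round(4),"rectctr",w.mean(0).round(4),"corners",w.round(3).tolist())
blue=inr(h,(100,140,60),(125,255,255)); blue[:170]=0
m=blue.copy(); m[:,:110]=0;m[:,220:]=0; show("crate",m,.092,200)
m=blue.copy(); m[:,:340]=0;m[:,450:]=0; show("jaws",m,.068,100)
or_=inr(h,(8,150,120),(20,255,255)); or_[:180]=0; m=or_.copy(); m[250:]=0; show("caps",m,.115)
ye=inr(h,(21,150,80),(35,255,255)); m=ye.copy(); m[:240]=0; m[:,350:]=0; show("pad",m,.004)
w=inr(h,(8,70,100),(20,200,255)); w[:265]=0; w[310:]=0; w[:,:270]=0;w[:,350:]=0; show("brush",w,.042,20)
sc=(inr(h,(8,150,100),(35,255,255))|inr(h,(0,170,100),(6,255,255))); sc[:240]=0; sc[:,:350]=0; show("scrap",sc,.045)
m=inr(h,(0,170,100),(6,255,255))|inr(h,(174,170,80),(180,255,255)); m[:,:100]=0;m[:,150:]=0; show("ball",m,.092)
print(h[284,312],h[284,300])
E
```

```text
{'time_s': 0.1, 'joint_positions': [-1.3528, 0.6293, 0.0384, 1.5183, -0.027, 0.9963, -0.02], 'eef_pos': [0.1818, 0.6235, 0.2445], 'orientation': [0.6999, 0.0994, 0.7001, -0.1006], 'force': [0.6865, 0.5457, -0.2862], 'torque': [0.0033, 0.0244, 0.0181], 'opening': 0.08563190127931068}
[[-0.     0.28   0.96 ]
 [-0.002  0.96  -0.28 ]
 [-1.    -0.002  0.   ]]
crate 1819 [168.1 253.6] [132, 193, 66, 119] ctr [0.5054 0.2493] rectctr [0.5108 0.2567] corners [[0.381, 0.324], [0.642, 0.328], [0.641, 0.188], [0.379, 0.187]]
jaws 816 [428.5 275.8] [420, 229, 18, 95] ctr [ 0.466  -0.3414] rectctr [ 0.4664 -0.3421] corners [[0.572, -0.321], [0.575, -0.343], [0.36, -0.363], [0.358, -0.342]]
jaws 824 [367.9 280.7] [360, 234, 17, 95] ctr [ 0.4522 -0.2018] rectctr [ 0.4526 -0.2017] corners [[0.558, -0.181], [0.56, -0.202], [0.347, -0.222], [0.345, -0.202]]
caps 93 [304.  191.9] [299, 187, 11, 11] ctr [ 0.6474 -0.0483] rectctr [ 0.6472 -0.0483] corners [[0.647, -0.033], [0.663, -0.048], [0.648, -0.064], [0.632, -0.049]]
caps 93 [242.4 200.1] [238, 195, 10, 11] ctr [0.6261 0.0866] rectctr [0.6264 0.0864
[... 1633 characters left out ...]
, -0.121], [0.42, -0.019]]
scrap 57 [378.7 257.5] [375, 254, 8, 8] ctr [ 0.5047 -0.2324] rectctr [ 0.5047 -0.2319] corners [[0.513, -0.224], [0.513, -0.24], [0.497, -0.24], [0.496, -0.224]]
scrap 68 [412.2 283.2] [408, 278, 9, 13] ctr [ 0.4464 -0.3115] rectctr [ 0.4445 -0.311 ] corners [[0.458, -0.302], [0.459, -0.32], [0.431, -0.32], [0.43, -0.302]]
scrap 54 [380.5 286.5] [377, 282, 9, 10] ctr [ 0.4373 -0.2369] rectctr [ 0.4376 -0.2367] corners [[0.441, -0.225], [0.45, -0.237], [0.434, -0.248], [0.425, -0.236]]
ball 72 [112.4 263.3] [108, 259, 10, 9] ctr [0.4816 0.3708] rectctr [0.4823 0.3706] corners [[0.491, 0.381], [0.491, 0.361], [0.474, 0.36], [0.473, 0.38]]
[ 19 119 204] [ 16 129 198]
```

```bash
python3 - <<'E'
from h import *
r=snap("c");t=r["top"];s=r["side"]
p=onz(t,(312.5,286.3),.114);print("handle top",p, "side proj",proj(s,p))
h=hsv(s)
print("crate rim corners")
# zoom px from b2: rim TL(116,38) TR(311,40) BR(303,420) BL(102,418)
for q in[(116,38),(311,40),(303,420),(102,418),(209,135),(202,323),(205,229)]:
    print(q,onz(t,(100+q[0]/3.2,180+q[1]/3.2),.092)[:2].round(4))
m=inr(h,(0,150,80),(6,255,255))
for b in blobs(inr(h,(5,150,120),(18,255,255)),15): print("side or",b[:3])
print("ball z test",[onz(t,(112.4,263.3),z)[:2].round(3).tolist() for z in(.08,.092,.1)])
for q in[(.6474,-.0483),(.6261,.0866),(.5967,.0186),(.5887,-.1086)]: print(proj(s,(*q,.115)).round(1))
i=cv2.resize(s["img"][130:300,180:400],None,fx=3.6,fy=3.5,interpolation=cv2.INTER_CUBIC);cv2.imwrite("pics/c2.png",i)
E
```

```text
handle top [ 0.44182369 -0.07020562  0.114     ] side proj [205.15302351 228.41270461]
crate rim corners
(116, 38) [0.6413 0.3253]
(311, 40) [0.643  0.1896]
(303, 420) [0.3804 0.1863]
(102, 418) [0.3794 0.3236]
(209, 135) [0.5749 0.2581]
(202, 323) [0.4452 0.2579]
(205, 229) [0.5097 0.2584]
side or (np.int32(55), array([254.8, 150.6]), [246, 145, 18, 10])
side or (np.int32(49), array([287. , 192.1]), [283, 189, 9, 9])
side or (np.int32(67), array([276.3, 206.3]), [271, 203, 11, 10])
side or (np.int32(71), array([300.2, 221.7]), [295, 218, 10, 11])
side or (np.int32(93), array([274.4, 237.5]), [269, 233, 11, 12])
ball z test [[0.481, 0.375], [0.482, 0.371], [0.482, 0.368]]
[299.8 219.5]
[287.1 191.3]
[276.1 205.1]
[273.8 235.9]
```

View pics/c2.png

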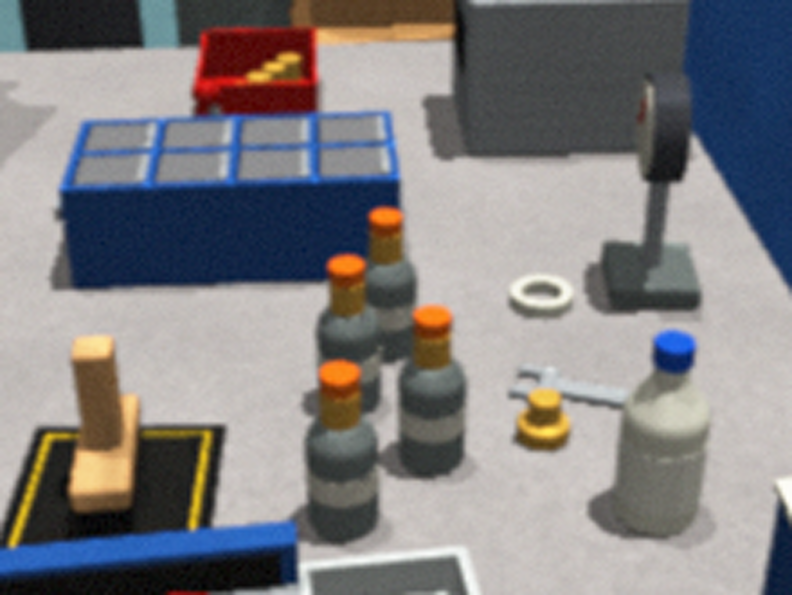

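>>> {"api": "apply_moves", "payload": {"deltas": [0,-0.0192,0.034,0,0,0,-0.0192,0.034,0,0,0,-0.0192,0.034,0,0,0,-0.0192,0.034,0,0,0,-0.0192,0.034,0,0,0,-0.0192,0.034,0,0,0,-0.0192,0.034,0,0,0,-0.0192,0.034,0,0]}}

```text
time_s: 0.97
eef_pos: [0.4012, 0.3989, 0.2455]
orientation: [0.7, 0.1, 0.7, -0.1]
force: [0.9, 0.9, -0.1]
opening: 0.0854
```

>>> {"api": "apply_moves", "payload": {"deltas": [0,-0.0366,0.0143,0,0,0,-0.0366,0.0143,0,0,0,-0.0366,0.0143,0,0,0,-0.0366,0.0143,0,0,0,-0.0366,0.0143,0,0,0,-0.0366,0.0143,0,0,0,-0.0366,0.0143,0,0,0,-0.0366,0.0143,0,0]}}

```text
time_s: 1.63
eef_pos: [0.4278, 0.0855, 0.2456]
orientation: [0.7, 0.1, 0.7, -0.1]
force: [0.1, 0.2, -0.2]
opening: 0.0857
```

>>> {"api": "apply_moves", "payload": {"deltas": [0,0,0,7,0,0,0,0,7,0,0,0,0,7,0,0,0,0,7,0,0,0,0,7,0,0,0,0,7,0,0,0,0,7,0,0,0,0,7,0]}}

```text
time_s: 2.3
eef_pos: [0.428, 0.0873, 0.2454]
orientation: [0.57, 0.419, 0.57, -0.419]
force: [-0.4, -0.7, -0.4]
opening: 0.0856
```

>>> {"api": "apply_moves", "payload": {"deltas": [0,0,0,7,0,0,0,0,7,0,0,0,0,2.7,0,0,0,0,0,0,0,0,0,0,0,0,0,0,0,0,0,0,0,0,0,0,0,0,0,0]}}

```text
time_s: 2.97
eef_pos: [0.4279, 0.0872, 0.2453]
orientation: [0.505, 0.495, 0.505, -0.495]
force: [0.5, -0.5, -0.2]
opening: 0.0858
```

```bash
cat >> h.py <<'E'
def go(tx,ty,tz,yaw=None):
    """print tool-frame shift to target and turn (deg) to tool-y yaw, turn done last"""
    s=ctrl.read_state(); M=toolR(s); d=np.array([tx,ty,tz])-s["eef_pos"]; L=M.T@d
    y=np.degrees(np.arctan2(M[1,1],M[0,1])); print("t",round(s["time_s"],2),"tcp",s["eef_pos"].round(4),"yaw",y.round(2),"tilt",M[2,0].round(4),"F",s["force"].round(2),"open",round(s["opening"],4))
    print("tool shift",L.round(4),"norm",np.linalg.norm(L).round(3),"turn",None if yaw is None else round(-( (yaw-y+180)%360-180),2))
E
python3 - <<'E'
from h import *
go(.4415,-.07,.245,1)
E
```

```text
t 2.97 tcp [0.4279 0.0872 0.2453] yaw 1.07 tilt -1.0 F [ 0.46 -0.45 -0.21] open 0.0858
tool shift [0.0003 0.0106 0.1575] norm 0.158 turn 0.07
```

>>> {"api": "apply_moves", "payload": {"deltas": [0,0.0027,0.0394,0,0,0,0.0027,0.0394,0,0,0,0.0027,0.0394,0,0,0,0.0027,0.0394,0,0,0.03,0,0,0,0,0.03,0,0,0,0,0,0,0,0,0,0,0,0,0,0]}}

```text
time_s: 3.63
eef_pos: [0.4405, -0.0701, 0.1847]
orientation: [0.503, 0.495, 0.505, -0.496]
force: [0.3, 1.2, -0.1]
opening: 0.0856
```

```bash
python3 - <<'E'
from h import *
go(.4415,-.07,.084,1); r=snap("d")
a=r["side"]["img"][150:350,130:330];b=r["top"]["img"][230:330,240:340]
cv2.imwrite("pics/d.png",np.hstack([cv2.resize(a,(400,400)),cv2.resize(b,(400,400))]))
E
```

```text
t 3.63 tcp [ 0.4405 -0.0701  0.1847] yaw 1.02 tilt -1.0 F [ 0.29  1.18 -0.06] open 0.0856
tool shift [ 1.007e-01  1.300e-03 -1.000e-04] norm 0.101 turn 0.02
```

View pics/d.png

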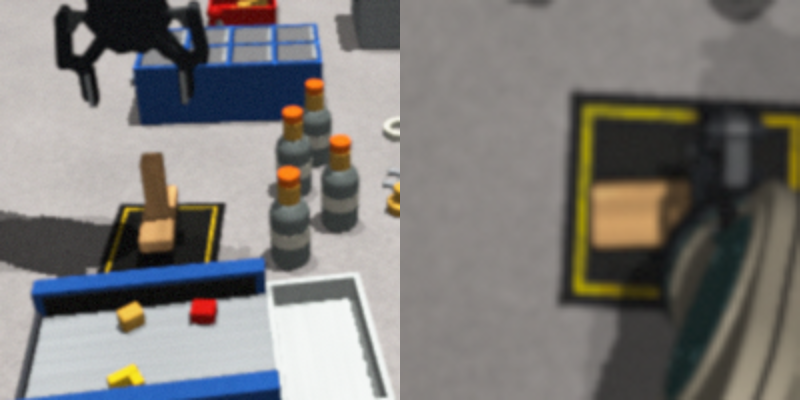

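>>> {"api": "apply_moves", "payload": {"deltas": [0.03,0.001,0,0,0,0.03,0,0,0,0,0.02,0,0,0,0,0.02,0,0,0,0,0,0,0,0,0,0,0,0,0,1,0,0,0,0,1,0,0,0,0,1]}}

```text
time_s: 4.4
eef_pos: [0.4439, -0.0701, 0.0869]
orientation: [0.506, 0.496, 0.504, -0.495]
force: [1.1, -0.9, -0.2]
opening: 0.0515
```

>>> {"api": "apply_moves", "payload": {"deltas": [0,0,0,0,1,0,0,0,0,1,0,0,0,0,1,0,0,0,0,1,0,0,0,0,1,0,0,0,0,1,0,0,0,0,1,0,0,0,0,1]}}

```text
time_s: 5.07
eef_pos: [0.4431, -0.07, 0.0864]
orientation: [0.505, 0.496, 0.504, -0.495]
force: [-1.3, 0.7, 8.5]
opening: 0.0231
```

>>> {"api": "apply_moves", "payload": {"deltas": [-0.01,0,0,0,1,-0.03,0,0,0,1,-0.03,0,0,0,1,-0.03,0,0,0,1,-0.015,0,0,0,1,0,0,0,-4.5,1,0,0,0,0,1,0,0,0,0,1]}}

```text
time_s: 5.73
eef_pos: [0.4421, -0.0698, 0.2004]
orientation: [0.523, 0.476, 0.523, -0.476]
force: [-0.3, 0.3, -2.0]
opening: 0.0234
```

```bash
python3 - <<'E'
from h import *
go(.3849,-.2791,.2,5.5); r=snap("e")
a=r["side"]["img"][150:400,100:350];b=r["top"]["img"][200:340,300:440]
cv2.imwrite("pics/e.png",np.hstack([cv2.resize(a,(400,400)),cv2.resize(b,(400,400))]))
E
```

```text
t 5.73 tcp [ 0.4421 -0.0698  0.2004] yaw 5.45 tilt -1.0 F [-0.32  0.28 -2.03] open 0.0234
tool shift [ 0.0003 -0.0769  0.2029] norm 0.217 turn -0.05
```

View pics/e.png

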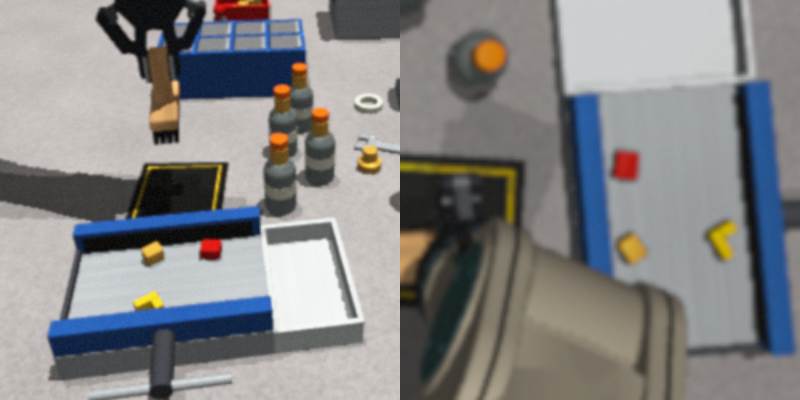

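>>> {"api": "apply_moves", "payload": {"deltas": [0,-0.0128,0.0338,0,1,0,-0.0128,0.0338,0,1,0,-0.0128,0.0338,0,1,0,-0.0128,0.0338,0,1,0,-0.0128,0.0338,0,1,0,-0.0128,0.0338,0,1,0,0,0,0,1,0,0,0,0,1]}}

```text
time_s: 6.5
eef_pos: [0.384, -0.2817, 0.1996]
orientation: [0.522, 0.477, 0.522, -0.478]
force: [1.2, 0.7, -2.2]
opening: 0.0229
```

```bash
python3 - <<'E'
from h import *
go(.3849,-.2791,.120,5.5); r=snap("f")
a=r["side"]["img"][200:400,100:340];b=r["top"]["img"][200:340,330:470]
cv2.imwrite("pics/f.png",np.hstack([cv2.resize(a,(480,400)),cv2.resize(b,(320,400))]))
E
```

```text
t 6.5 tcp [ 0.384  -0.2817  0.1996] yaw 5.14 tilt -1.0 F [ 1.23  0.73 -2.22] open 0.0229
tool shift [ 0.0796  0.0012 -0.0025] norm 0.08 turn -0.36
```

View pics/f.png

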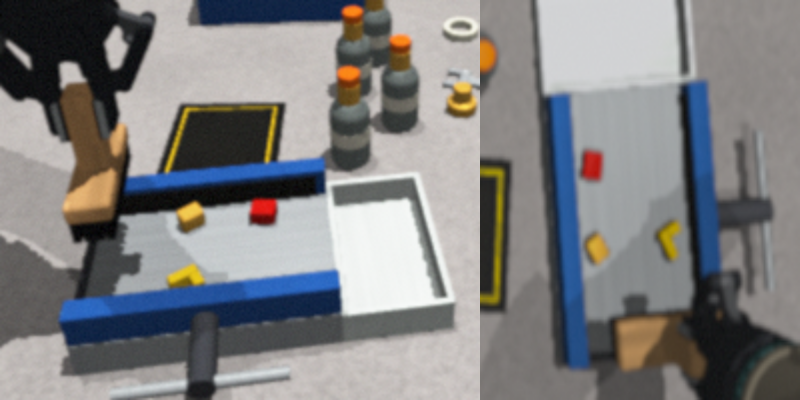

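>>> {"api": "apply_moves", "payload": {"deltas": [0.02,0.001,-0.0025,-0.3,1,0.02,0,0,0,1,0.015,0,0,0,1,0.01,0,0,0,1,0.006,0,0,0,1,0.004,0,0,0,1,0.002,0,0,0,1,0,0,0,0,1]}}

```text
time_s: 7.27
eef_pos: [0.3867, -0.2763, 0.1232]
orientation: [0.525, 0.474, 0.525, -0.474]
force: [0.5, -0.1, -2.1]
opening: 0.0236
```

```bash
python3 - <<'E'
from h import *
go(.3849,-.2791,.119,5.5); r=snap("g")
a=r["side"]["img"][200:400,100:340];b=r["top"]["img"][200:340,330:470]
cv2.imwrite("pics/g.png",np.hstack([cv2.resize(a,(480,400)),cv2.resize(b,(320,400))]))
E
```

```text
t 7.27 tcp [ 0.3867 -0.2763  0.1232] yaw 5.89 tilt -1.0 F [ 0.51 -0.05 -2.07] open 0.0236
tool shift [ 0.0042 -0.0021  0.0026] norm 0.005 turn 0.39
```

View pics/g.png

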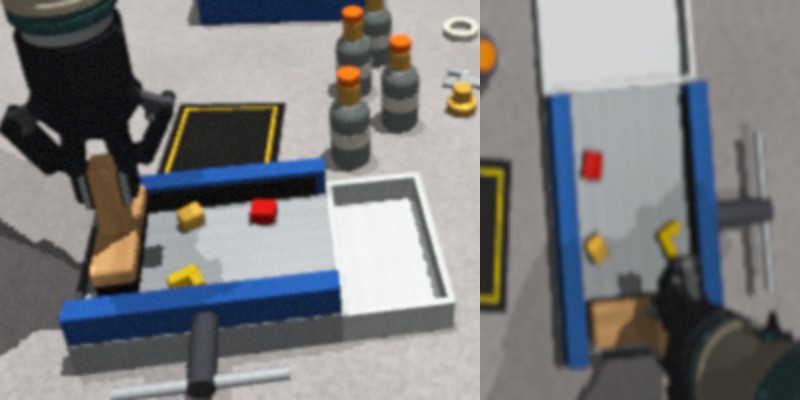

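>>> {"api": "apply_moves", "payload": {"deltas": [0.002,0,0.0025,0.4,1,0.002,0,0,0,1,0.001,0,0,0,1,0,0,0,0,1,0,0,0,0,1,0,0,0,0,1,0,0,0,0,1,0,0,0,0,1]}}

```text
time_s: 8.03
eef_pos: [0.3869, -0.2795, 0.1185]
orientation: [0.523, 0.476, 0.523, -0.476]
force: [0.2, -0.5, 0.4]
opening: 0.0235
```

```bash
python3 - <<'E'
from h import *
o=np.array([.4695,-.271]);a=np.radians(5.5)
p=o+.1*np.array([np.cos(a),np.sin(a)]); go(p[0],p[1],.119,5.5)
E
```

```text
t 8.03 tcp [ 0.3869 -0.2795  0.1185] yaw 5.43 tilt -1.0 F [ 0.16 -0.54  0.43] open 0.0235
tool shift [-0.0005  0.1831 -0.0008] norm 0.183 turn -0.07
```

>>> {"api": "apply_moves", "payload": {"deltas": [0,0.006,0,0,1,0,0.01,0,0,1,0,0.01,0,0,1,0,0.01,0,0,1,0,0.01,0,0,1,0,0.01,0,0,1,0,0.01,0,0,1,0,0.01,0,0,1]}}

```text
time_s: 8.7
eef_pos: [0.4577, -0.2722, 0.1186]
orientation: [0.52, 0.475, 0.526, -0.478]
force: [-24.8, -1.2, 42.5]
opening: 0.0231
```

```bash
python3 - <<'E'
from h import *
o=np.array([.4695,-.271]);a=np.radians(5.5)
p=o+.1*np.array([np.cos(a),np.sin(a)]); go(p[0],p[1],.119,5.5)
r=snap("i")
a=r["side"]["img"][200:400,100:340];b=r["top"]["img"][180:320,330:470]
cv2.imwrite("pics/i.png",np.hstack([cv2.resize(a,(480,400)),cv2.resize(b,(320,400))]))
E
```

```text
t 8.7 tcp [ 0.4577 -0.2722  0.1186] yaw 5.34 tilt -1.0 F [-24.81  -1.23  42.47] open 0.0231
tool shift [-0.0014  0.1119 -0.0004] norm 0.112 turn -0.16
```

View pics/i.png

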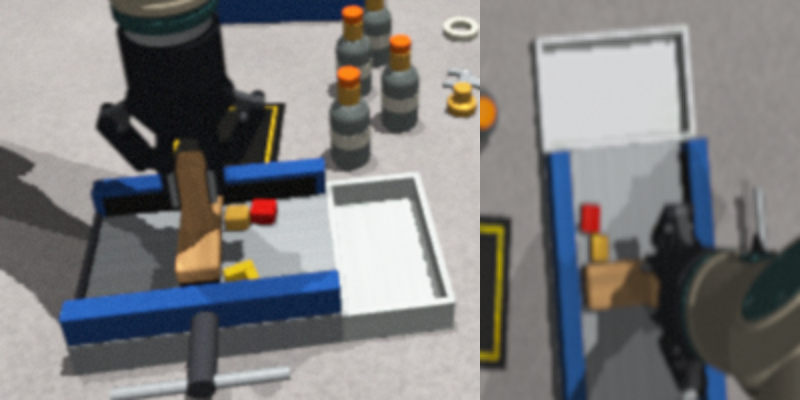

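>>> {"api": "apply_moves", "payload": {"deltas": [-0.003,0,0,0,1,0,0,0,0,1,0,0,0,0,1,0,0,0,0,1,0,0,0,0,1,0,0,0,0,1,0,0,0,0,1,0,0,0,0,1]}}

```text
time_s: 9.47
eef_pos: [0.4623, -0.272, 0.1212]
orientation: [0.523, 0.476, 0.523, -0.476]
force: [0.5, 0.3, -2.4]
opening: 0.0238
```

>>> {"api": "apply_moves", "payload": {"deltas": [0,0.006,0,0,1,0,0.008,0,0,1,0,0.008,0,0,1,0,0.008,0,0,1,0,0.008,0,0,1,0,0.008,0,0,1,0,0.008,0,0,1,0,0.008,0,0,1]}}

```text
time_s: 10.13
eef_pos: [0.5249, -0.266, 0.1212]
orientation: [0.523, 0.476, 0.523, -0.476]
force: [-0.9, 0.5, -2.1]
opening: 0.0233
```

```bash
python3 - <<'E'
from h import *
o=np.array([.4695,-.271]);a=np.radians(5.5)
p=o+.1*np.array([np.cos(a),np.sin(a)]); go(p[0],p[1],.121,5.5)
r=snap("j")
a=r["side"]["img"][200:400,100:340];b=r["top"]["img"][180:320,330:470]
cv2.imwrite("pics/j.png",np.hstack([cv2.resize(a,(480,400)),cv2.resize(b,(320,400))]))
E
```

```text
t 10.13 tcp [ 0.5249 -0.266   0.1212] yaw 5.45 tilt -1.0 F [-0.89  0.51 -2.06] open 0.0233
tool shift [ 0.0002  0.0443 -0.0003] norm 0.044 turn -0.05
```

View pics/j.png

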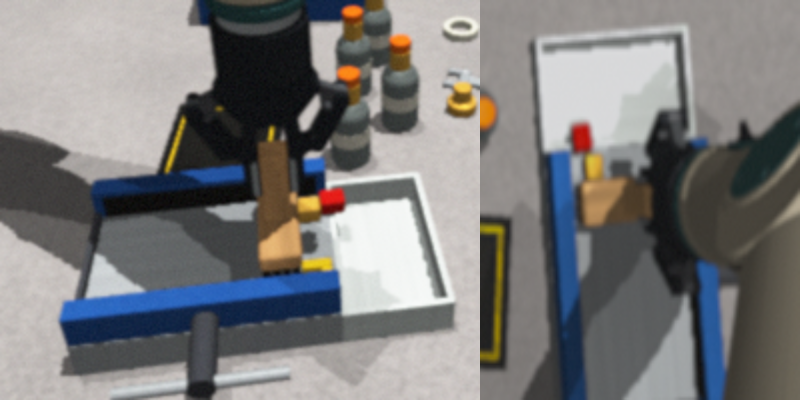

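>>> {"api": "apply_moves", "payload": {"deltas": [0,0.006,0,0,1,0,0.006,0,0,1,0,0.006,0,0,1,0,0.006,0,0,1,0,0.006,0,0,1,0,0.006,0,0,1,0,0.006,0,0,1,0,0.004,0,0,1]}}

```text
time_s: 10.9
eef_pos: [0.5706, -0.2616, 0.1212]
orientation: [0.523, 0.476, 0.523, -0.476]
force: [-1.8, 0.0, -0.5]
opening: 0.0234
```

```bash
python3 - <<'E'
from h import *
o=np.array([.4695,-.271]);a=np.radians(5.5)
p=o+.1*np.array([np.cos(a),np.sin(a)]); go(p[0],p[1],.121,5.5)
r=snap("k")
a=r["side"]["img"][200:400,100:340];b=r["top"]["img"][180:320,330:470]
cv2.imwrite("pics/k.png",np.hstack([cv2.resize(a,(480,400)),cv2.resize(b,(320,400))]))
E
```

```text
t 10.9 tcp [ 0.5706 -0.2616  0.1212] yaw 5.47 tilt -1.0 F [-1.84  0.03 -0.47] open 0.0234
tool shift [ 0.0002 -0.0015 -0.0003] norm 0.002 turn -0.03
```

View pics/k.png

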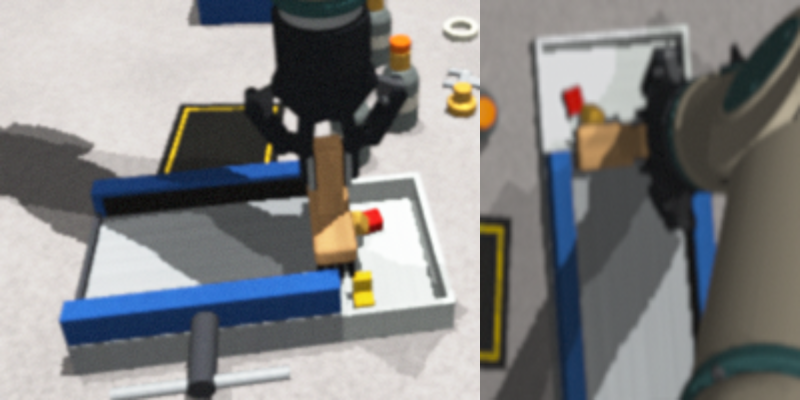

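>>> {"api": "apply_moves", "payload": {"deltas": [0,0.005,0,0,1,0,0.005,0,0,1,0,0.005,0,0,1,0,0,0,0,1,0,-0.008,0,0,1,0,-0.012,0,0,1,0,-0.012,0,0,1,0,-0.012,0,0,1]}}

```text
time_s: 11.67
eef_pos: [0.5412, -0.2644, 0.1213]
orientation: [0.523, 0.476, 0.523, -0.475]
force: [-0.2, 0.6, -2.8]
opening: 0.0234
```

```bash
python3 - <<'E'
from h import *
o=np.array([.4695,-.271]);a=np.radians(5.5)
p=o+.1*np.array([np.cos(a),np.sin(a)]); go(p[0],p[1],.121,5.5)
r=snap("l")
a=r["side"]["img"][200:400,100:340];b=r["top"]["img"][180:320,330:470]
cv2.imwrite("pics/l.png",np.hstack([cv2.resize(a,(480,400)),cv2.resize(b,(320,400))]))
E
```

```text
t 11.67 tcp [ 0.5412 -0.2644  0.1213] yaw 5.44 tilt -1.0 F [-0.19  0.59 -2.83] open 0.0234
tool shift [ 0.0003  0.028  -0.0004] norm 0.028 turn -0.06
```

View pics/l.png

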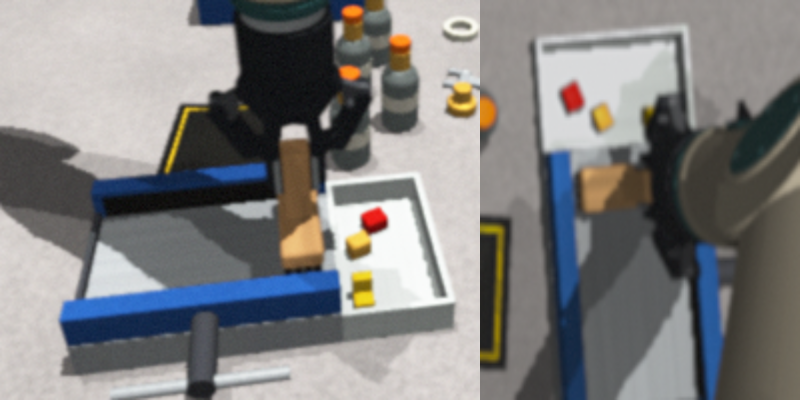

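>>> {"api": "apply_moves", "payload": {"deltas": [-0.03,0,0,0,1,-0.03,0,0,0,1,-0.025,0,0,0,1,0,-0.035,0,0,1,0,-0.035,0,0,1,0,-0.035,0,0,1,0,0,0,4.5,1,0,0,0,0,1]}}

```text
time_s: 12.43
eef_pos: [0.4357, -0.2751, 0.2068]
orientation: [0.503, 0.497, 0.503, -0.497]
force: [0.4, 0.1, -2.5]
opening: 0.0232
```

```bash
python3 - <<'E'
from h import *
go(.444,-.0795,.2,1)
r=snap("m")
a=r["side"]["img"][200:400,100:340];b=r["top"]["img"][180:320,330:470]
cv2.imwrite("pics/m.png",np.hstack([cv2.resize(a,(480,400)),cv2.resize(b,(320,400))]))
E
```

```text
t 12.43 tcp [ 0.4357 -0.2751  0.2068] yaw 0.65 tilt -1.0 F [ 0.38  0.09 -2.55] open 0.0232
tool shift [ 0.0068  0.0105 -0.1955] norm 0.196 turn -0.35
```

View pics/m.png

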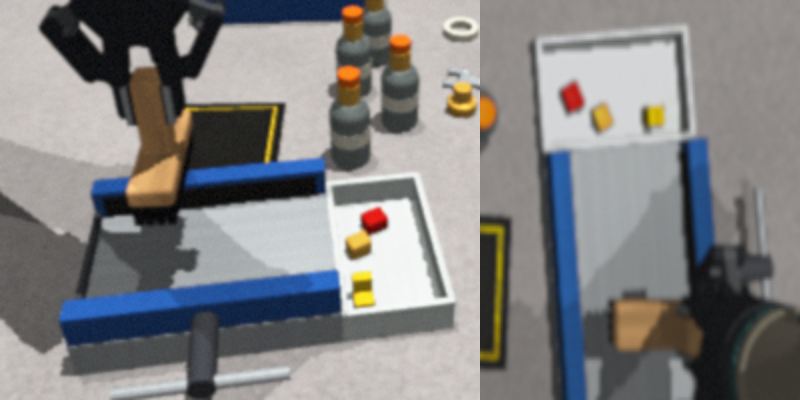

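>>> {"api": "apply_moves", "payload": {"deltas": [0,0.0018,-0.0326,0,1,0,0.0018,-0.0326,0,1,0,0.0018,-0.0326,0,1,0,0.0018,-0.0326,0,1,0,0.0018,-0.0326,0,1,0,0.0018,-0.0326,0,1,0.02,0,0,0,1,0.02,0,0,0,1]}}

```text
time_s: 13.2
eef_pos: [0.4475, -0.0748, 0.1665]
orientation: [0.508, 0.495, 0.506, -0.492]
force: [0.2, -0.1, -3.2]
opening: 0.0234
```

>>> {"api": "apply_moves", "payload": {"deltas": [0.02,0,0,0,1,0.02,0,0,0,1,0.02,0,0,0,1,0.01,0,0,0,1,0.005,0,0,0,1,0,0,0,0,1,0,0,0,0,1,0,0,0,0,1]}}

```text
time_s: 13.87
eef_pos: [0.4452, -0.0787, 0.0919]
orientation: [0.505, 0.496, 0.504, -0.495]
force: [0.3, 0.2, -2.4]
opening: 0.0233
```

```bash
python3 - <<'E'
from h import *
go(.444,-.0795,.0864,1)
r=snap("n")
a=r["side"]["img"][180:320,130:298];b=r["top"]["img"][230:330,260:360]
cv2.imwrite("pics/n.png",np.hstack([cv2.resize(a,(480,400)),cv2.resize(b,(320,400))]))
E
```

```text
t 13.87 tcp [ 0.4452 -0.0787  0.0919] yaw 0.99 tilt -1.0 F [ 0.27  0.23 -2.42] open 0.0233
tool shift [ 0.0055 -0.0012  0.0008] norm 0.006 turn -0.01
```

View pics/n.png

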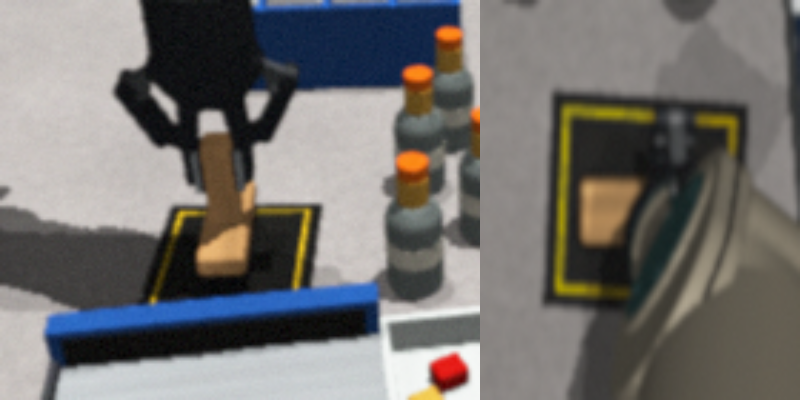

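>>> {"api": "apply_moves", "payload": {"deltas": [0.002,0,0,0,1,0.002,0,0,0,1,0.001,0,0,0,1,0.001,0,0,0,1,0,0,0,0,1,0,0,0,0,1,0,0,0,0,1,0,0,0,0,1]}}

```text
time_s: 14.63
eef_pos: [0.4441, -0.0786, 0.0863]
orientation: [0.504, 0.496, 0.504, -0.495]
force: [-2.5, 0.9, 11.9]
opening: 0.0235
```

Contact with the pad. Release, then lift.

>>> {"api": "apply_moves", "payload": {"deltas": [0,0,0,0,0.7,0,0,0,0,0.5,0,0,0,0,0,0,0,0,0,0,0,0,0,0,0,0,0,0,0,0,0,0,0,0,0,0,0,0,0,0]}}

```text
time_s: 15.3
eef_pos: [0.4441, -0.0788, 0.0852]
orientation: [0.504, 0.496, 0.504, -0.496]
force: [0.3, -0.5, 0.4]
opening: 0.0854
```

>>> {"api": "apply_moves", "payload": {"deltas": [-0.01,0,0,0,0,-0.02,0,0,0,0,-0.03,0,0,0,0,-0.04,0,0,0,0,-0.04,0,0,0,0,0,0,-0.03,0,0,0,0,-0.03,0,0,0,0,-0.03,0,0]}}

```text
time_s: 15.97
eef_pos: [0.4428, 0.0121, 0.2262]
orientation: [0.504, 0.497, 0.503, -0.496]
force: [0.0, -0.0, -0.3]
opening: 0.0855
```

>>> {"api": "apply_moves", "payload": {"deltas": [0,0,-0.03,0,0,0,0,-0.03,0,0,0,0,-0.03,0,0,0,0,-0.03,0,0,0,0,-0.03,0,0,0,0,-0.03,0,0,0,0,0,0,0,0,0,0,0,0]}}

```text
time_s: 16.63
eef_pos: [0.4391, 0.193, 0.225]
orientation: [0.505, 0.495, 0.505, -0.495]
force: [0.5, -1.5, 0.9]
opening: 0.0851
```

```bash
python3 - <<'E'
from h import *
go(.6264,.0865,.25,0)
r=snap("o")
E
```

```text
t 16.63 tcp [0.4391 0.193  0.225 ] yaw 1.19 tilt -1.0 F [ 0.45 -1.52  0.87] open 0.0851
tool shift [-0.0251  0.185   0.1104] norm 0.217 turn 1.19
```

View pics/o_side.png

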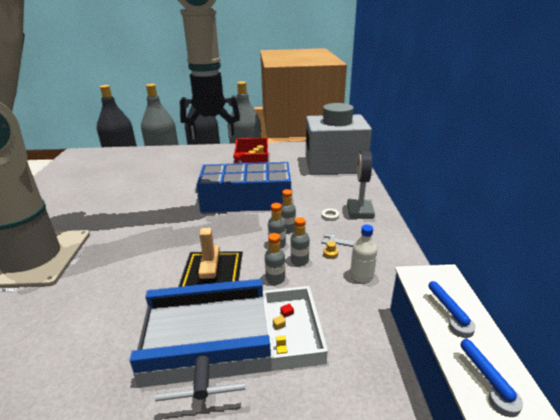

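View pics/o_top.png

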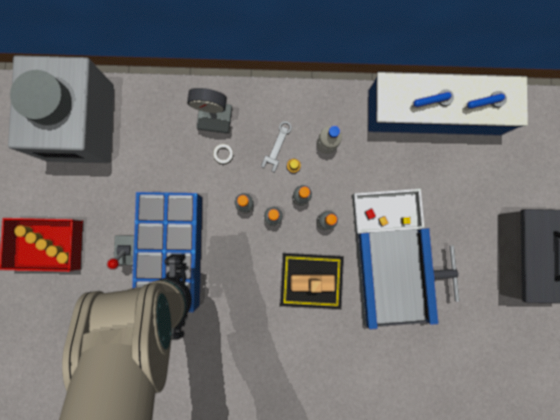

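```bash
python3 - <<'E'
from h import *
c=imaging.camera("top"); img=cv2.imread("pics/a_top.png"); h=cv2.cvtColor(img,cv2.COLOR_BGR2HSV)
m=inr(h,(0,0,90),(180,60,255)); m[:193]=0;m[313:]=0;m[:,:135]=0;m[:,197:]=0
P=[];G=[]
for a,ce,b,mm in blobs(m,200):
    w=onz(c,ce,.092)[:2]; print(a,ce,b,w.round(4)); P.append(w)
P=np.array(P)
if len(P)==8:
    print("centre",P.mean(0)); L=P[np.argsort(P[:,1])]; 
    for g in(L[:4],L[4:]): print(np.degrees(np.polyfit(g[:,0],g[:,1],1)[0]), g.mean(0), np.sort(g[:,0]))
E
```

```text
601 [151. 207.] [139, 195, 25, 25] [0.6081 0.2912]
586 [179.9 207.7] [168, 196, 25, 25] [0.608  0.2269]
606 [150. 236.] [138, 224, 25, 25] [0.5435 0.2907]
605 [178.9 236.1] [167, 224, 25, 25] [0.5446 0.2268]
610 [148.9 265. ] [137, 253, 25, 25] [0.4795 0.2906]
614 [178.  265.1] [166, 253, 25, 26] [0.4805 0.2265]
617 [147.9 294. ] [136, 282, 25, 26] [0.416  0.2901]
635 [177.1 294.6] [165, 282, 25, 26] [0.4159 0.2261]
centre [0.51202354 0.25862565]
0.2399706846146704 [0.51226269 0.22660371] [0.41590181 0.48051768 0.54463092 0.60800036]
0.2889149408897074 [0.5117844 0.2906476] [0.41604257 0.4794769  0.54350177 0.60811635]
```

```bash
python3 - <<'E'
from h import *
go(.416,.2262,.125,0)
E
```

```text
t 16.78 tcp [0.4396 0.1899 0.2253] yaw 0.84 tilt -1.0 F [-0.58 -0.21  0.4 ] open 0.0852
tool shift [ 0.1003 -0.023  -0.0367] norm 0.109 turn 0.84
```

>>> {"api": "apply_moves", "payload": {"deltas": [0,-0.0115,-0.0183,0.6,1,0,-0.0115,-0.0183,0,1,0.03,0,0,0,1,0.03,0,0,0,1,0.02,0,0,0,1,0.015,0,0,0,1,0.005,0,0,0,1,0,0,0,0,1]}}

```text
time_s: 17.45
eef_pos: [0.416, 0.226, 0.1245]
orientation: [0.501, 0.498, 0.501, -0.5]
force: [-0.3, -0.9, 0.2]
opening: -0.0001
```

```bash
python3 - <<'E'
from h import *
go(.416,.2262,.098,0)
E
```

```text
t 17.45 tcp [0.416  0.226  0.1245] yaw 0.21 tilt -1.0 F [-0.25 -0.91  0.21] open -0.0001
tool shift [ 0.0265  0.0001 -0.0003] norm 0.027 turn 0.21
```

>>> {"api": "apply_moves", "payload": {"deltas": [0.012,0,0,0,1,0.005,0,0,0,1,0.003,0,0,0,1,0.002,0,0,0,1,0.002,0,0,0,1,0.002,0,0,0,1,0,0,0,0,1,0,0,0,0,1]}}

```text
time_s: 18.12
eef_pos: [0.4164, 0.2277, 0.0995]
orientation: [0.502, 0.499, 0.501, -0.498]
force: [0.8, -1.1, 2.0]
opening: 0.0002
```

>>> {"api": "apply_moves", "payload": {"deltas": [0.002,0,0,0,1,0.001,0,0,0,1,0.001,0,0,0,1,0,0,0,0,1,0,0,0,0,1,0,0,0,0,1,0,0,0,0,1,0,0,0,0,1]}}

```text
time_s: 18.78
eef_pos: [0.4161, 0.2276, 0.0953]
orientation: [0.501, 0.498, 0.502, -0.499]
force: [-0.3, -0.1, 0.2]
opening: -0.0004
```

>>> {"api": "apply_moves", "payload": {"deltas": [-0.015,0,0,0,1,-0.015,0,0,0,1,0,0.032,0.001,0,1,0,0.032,0,0,1,0,0,0,0,1,0.015,0,0,0,1,0.005,0,0,0,1,0.004,0,0,0,1]}}

```text
time_s: 19.45
eef_pos: [0.4805, 0.2266, 0.1035]
orientation: [0.501, 0.499, 0.502, -0.498]
force: [-12.6, -5.4, 66.6]
opening: 0.0
```

>>> {"api": "apply_moves", "payload": {"deltas": [0.002,0,0,0,1,0.002,0,0,0,1,0.001,0,0,0,1,0,0,0,0,1,0,0,0,0,1,0,0,0,0,1,0,0,0,0,1,0,0,0,0,1]}}

```text
time_s: 20.12
eef_pos: [0.4805, 0.2266, 0.1034]
orientation: [0.5, 0.5, 0.502, -0.497]
force: [-13.8, -6.1, 68.8]
opening: 0.0001
```

>>> {"api": "apply_moves", "payload": {"deltas": [-0.02,0,0,0,1,-0.01,0,0,0,1,0,0.032,0,0,1,0,0.032,0,0,1,0,0,0,0,1,0,0,0,0,1,0,0,0,0,1,0,0,0,0,1]}}

```text
time_s: 20.78
eef_pos: [0.5425, 0.2274, 0.1256]
orientation: [0.501, 0.498, 0.502, -0.499]
force: [0.2, -1.2, 0.3]
opening: 0.0002
```

```bash
python3 - <<'E'
from h import *
go(.544,.2265,.101,0)
E
```

```text
t 20.78 tcp [0.5425 0.2274 0.1256] yaw 0.37 tilt -1.0 F [ 0.2  -1.23  0.32] open 0.0002
tool shift [0.0246 0.0016 0.0009] norm 0.025 turn 0.37
```

>>> {"api": "apply_moves", "payload": {"deltas": [0.012,0.0015,0.001,0,1,0.005,0,0,0,1,0.003,0,0,0,1,0.002,0,0,0,1,0.001,0,0,0,1,0.001,0,0,0,1,0,0,0,0,1,0,0,0,0,1]}}

```text
time_s: 21.45
eef_pos: [0.5458, 0.2263, 0.1024]
orientation: [0.501, 0.499, 0.501, -0.498]
force: [-1.0, 0.4, 0.8]
opening: -0.0001
```

>>> {"api": "apply_moves", "payload": {"deltas": [0.001,0,0,0,1,0.001,0,0,0,1,0.001,0,0,0,1,0.001,0,0,0,1,0,0,0,0,1,0,0,0,0,1,0,0,0,0,1,0,0,0,0,1]}}

```text
time_s: 22.12
eef_pos: [0.5458, 0.2263, 0.0983]
orientation: [0.501, 0.499, 0.501, -0.498]
force: [0.2, 0.4, 0.8]
opening: -0.0001
```

>>> {"api": "apply_moves", "payload": {"deltas": [0.001,0,0,0,1,0.001,0,0,0,1,0.001,0,0,0,1,0.001,0,0,0,1,0,0,0,0,1,0,0,0,0,1,0,0,0,0,1,0,0,0,0,1]}}

```text
time_s: 22.78
eef_pos: [0.5455, 0.2263, 0.0942]
orientation: [0.501, 0.498, 0.502, -0.499]
force: [-0.5, 0.4, 0.9]
opening: 0.0
```

>>> {"api": "apply_moves", "payload": {"deltas": [-0.015,0,0,0,1,-0.016,0,0,0,1,0,0.031,0,0,1,0,0.031,0,0,1,0,0,0,0,1,0,0,0,0,1,0,0,0,0,1,0,0,0,0,1]}}

```text
time_s: 23.45
eef_pos: [0.6064, 0.2268, 0.1248]
orientation: [0.501, 0.498, 0.502, -0.499]
force: [-0.3, -0.2, -0.3]
opening: -0.0001
```

A1 and A3 are empty, A2 is taken. Next A4.

>>> {"api": "apply_moves", "payload": {"deltas": [0.012,0.0015,0,0,1,0.005,0,0,0,1,0.003,0,0,0,1,0.002,0,0,0,1,0.001,0,0,0,1,0.001,0,0,0,1,0,0,0,0,1,0,0,0,0,1]}}

```text
time_s: 24.12
eef_pos: [0.6083, 0.2268, 0.104]
orientation: [0.501, 0.498, 0.502, -0.499]
force: [-8.8, -1.2, 21.3]
opening: -0.0002
```

>>> {"api": "apply_moves", "payload": {"deltas": [0.001,0,0,0,1,0.001,0,0,0,1,0.001,0,0,0,1,0.001,0,0,0,1,0,0,0,0,1,0,0,0,0,1,0,0,0,0,1,0,0,0,0,1]}}

```text
time_s: 24.78
eef_pos: [0.6084, 0.2268, 0.1037]
orientation: [0.5, 0.499, 0.502, -0.498]
force: [-15.4, -3.6, 44.6]
opening: -0.0002
```

A4 taken (45 N). To row B, x=0.608, y=0.2905.

>>> {"api": "apply_moves", "payload": {"deltas": [-0.015,0,0,0,1,-0.011,0,0,0,1,0,0,-0.032,0,1,0,0,-0.032,0,1,0,0,0,0,1,0,0,0,0,1,0,0,0,0,1,0,0,0,0,1]}}

```text
time_s: 25.45
eef_pos: [0.609, 0.289, 0.1229]
orientation: [0.501, 0.498, 0.501, -0.499]
force: [0.7, -0.2, -0.1]
opening: -0.0
```

```bash
python3 - <<'E'
from h import *
go(.608,.2908,.102,0)
E
```

```text
t 25.45 tcp [0.609  0.289  0.1229] yaw 0.25 tilt -1.0 F [ 0.67 -0.19 -0.14] open -0.0
tool shift [ 0.0209 -0.001  -0.0018] norm 0.021 turn 0.25
```

>>> {"api": "apply_moves", "payload": {"deltas": [0.01,-0.001,-0.0015,0,1,0.005,0,0,0,1,0.003,0,0,0,1,0.002,0,0,0,1,0.001,0,0,0,1,0,0,0,0,1,0,0,0,0,1,0,0,0,0,1]}}

```text
time_s: 26.12
eef_pos: [0.608, 0.2922, 0.1025]
orientation: [0.502, 0.499, 0.501, -0.498]
force: [-1.1, 0.4, 0.7]
opening: -0.0001
```

>>> {"api": "apply_moves", "payload": {"deltas": [0.001,0,0,0,1,0.001,0,0,0,1,0.001,0,0,0,1,0.001,0,0,0,1,0,0,0,0,1,0,0,0,0,1,0,0,0,0,1,0,0,0,0,1]}}

```text
time_s: 26.78
eef_pos: [0.6078, 0.2923, 0.0983]
orientation: [0.501, 0.498, 0.502, -0.499]
force: [-0.0, 0.4, -0.5]
opening: 0.0
```

>>> {"api": "apply_moves", "payload": {"deltas": [0.002,0,0,0,1,0,0,0,0,1,-0.015,0,0,0,1,-0.014,0,0,0,1,0,-0.032,0,0,1,0,-0.032,0,0,1,0,0,0,0,1,0,0,0,0,1]}}

```text
time_s: 27.45
eef_pos: [0.5421, 0.2926, 0.126]
orientation: [0.501, 0.498, 0.502, -0.498]
force: [0.6, -0.2, 0.1]
opening: -0.0001
```

>>> {"api": "apply_moves", "payload": {"deltas": [0.01,0,0.001,0,1,0.006,0,0,0,1,0.004,0,0,0,1,0.002,0,0,0,1,0.001,0,0,0,1,0,0,0,0,1,0,0,0,0,1,0,0,0,0,1]}}

```text
time_s: 28.12
eef_pos: [0.5449, 0.2903, 0.1042]
orientation: [0.501, 0.499, 0.501, -0.498]
force: [-4.6, -1.2, 18.2]
opening: -0.0003
```

>>> {"api": "apply_moves", "payload": {"deltas": [0.001,0,0,0,1,0.001,0,0,0,1,0.001,0,0,0,1,0,0,0,0,1,0,0,0,0,1,0,0,0,0,1,0,0,0,0,1,0,0,0,0,1]}}

```text
time_s: 28.78
eef_pos: [0.545, 0.2903, 0.1039]
orientation: [0.501, 0.5, 0.502, -0.498]
force: [-10.5, -3.5, 37.2]
opening: 0.0002
```

B3 taken. Next B2 (0.480).

>>> {"api": "apply_moves", "payload": {"deltas": [-0.015,0,0,0,1,-0.01,0,0,0,1,0,-0.032,0,0,1,0,-0.032,0,0,1,0,0,0,0,1,0,0,0,0,1,0,0,0,0,1,0,0,0,0,1]}}

```text
time_s: 29.45
eef_pos: [0.4814, 0.2903, 0.1242]
orientation: [0.502, 0.499, 0.501, -0.498]
force: [0.1, 0.2, -0.1]
opening: 0.0003
```

>>> {"api": "apply_moves", "payload": {"deltas": [0.01,0,0,0,1,0.006,0,0,0,1,0.002,0,0,0,1,0.002,0,0,0,1,0.001,0,0,0,1,0,0,0,0,1,0,0,0,0,1,0,0,0,0,1]}}

```text
time_s: 30.12
eef_pos: [0.4799, 0.2904, 0.1035]
orientation: [0.501, 0.499, 0.501, -0.498]
force: [-1.0, -0.6, -0.0]
opening: -0.0004
```

>>> {"api": "apply_moves", "payload": {"deltas": [0.001,0,0,0,1,0.001,0,0,0,1,0.001,0,0,0,1,0.001,0,0,0,1,0,0,0,0,1,0,0,0,0,1,0,0,0,0,1,0,0,0,0,1]}}

```text
time_s: 30.78
eef_pos: [0.4799, 0.2906, 0.0993]
orientation: [0.501, 0.499, 0.502, -0.498]
force: [0.0, -1.1, 0.8]
opening: 0.0002
```

>>> {"api": "apply_moves", "payload": {"deltas": [0.001,0,0,0,1,0.001,0,0,0,1,0.001,0,0,0,1,0.001,0,0,0,1,0,0,0,0,1,0,0,0,0,1,0,0,0,0,1,0,0,0,0,1]}}

```text
time_s: 31.45
eef_pos: [0.4797, 0.2904, 0.0952]
orientation: [0.501, 0.498, 0.502, -0.499]
force: [0.1, -0.2, 1.7]
opening: -0.0002
```

```bash
python3 - <<'E'
from h import *
go(.6264,.0865,.25,0)
E
```

```text
t 31.45 tcp [0.4797 0.2904 0.0952] yaw 0.34 tilt -1.0 F [ 0.09 -0.21  1.72] open -0.0002
tool shift [-0.1548  0.1455  0.2048] norm 0.295 turn 0.34
```

>>> {"api": "apply_moves", "payload": {"deltas": [-0.038,0,0,0,1,-0.039,0,0,0,0,-0.039,0,0,0,0,-0.039,0,0,0,0,0,0.0208,0.0293,0,0,0,0.0208,0.0293,0,0,0,0.0208,0.0293,0,0,0,0.0208,0.0293,0,0]}}

```text
time_s: 32.12
eef_pos: [0.5643, 0.1728, 0.2508]
orientation: [0.502, 0.498, 0.502, -0.498]
force: [0.0, 0.1, 0.2]
opening: 0.0831
```

>>> {"api": "apply_moves", "payload": {"deltas": [0,0.0208,0.0293,0,0,0,0.0208,0.0293,0,0,0,0.0208,0.0293,0,0,0,0,0,0,0,0,0,0,0,0,0,0,0,0,0,0,0,0,0,0,0,0,0,0,0]}}

```text
time_s: 32.78
eef_pos: [0.626, 0.0881, 0.2502]
orientation: [0.502, 0.498, 0.503, -0.498]
force: [-0.3, 0.2, 0.8]
opening: 0.0853
```

```bash
python3 - <<'E'
from h import *
go(.6264,.0865,.098,0)
r=snap("p")
c=r["side"]
for b in blobs(inr(hsv(c),(5,150,120),(18,255,255)),15): print("side or",b[:3])
E
```

```text
t 32.78 tcp [0.626  0.0881 0.2502] yaw 0.48 tilt -1.0 F [-0.28  0.19  0.75] open 0.0853
tool shift [0.1522 0.0005 0.0018] norm 0.152 turn 0.48
side or (np.int32(55), array([254.7, 150.6]), [246, 145, 18, 10])
side or (np.int32(28), array([286.6, 191.4]), [283, 189, 8, 5])
side or (np.int32(64), array([276.4, 206.5]), [271, 203, 11, 10])
side or (np.int32(68), array([300.2, 221.5]), [295, 218, 10, 10])
side or (np.int32(97), array([274.3, 237.5]), [268, 233, 12, 12])
```

View pics/p_side.png

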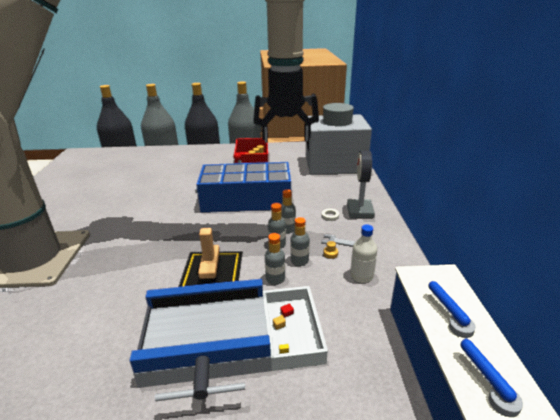

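>>> {"api": "apply_moves", "payload": {"deltas": [0.038,0.0005,0.001,0.4,0,0.038,0,0,0,0,0.035,0,0,0,0,0.025,0,0,0,0,0.015,0,0,0,0,0,0,0,0,0,0,0,0,0,0,0,0,0,0,0.5]}}

```text
time_s: 33.55
eef_pos: [0.6282, 0.0855, 0.1006]
orientation: [0.5, 0.501, 0.499, -0.5]
force: [0.3, 0.5, 0.9]
opening: 0.0758
```

>>> {"api": "apply_moves", "payload": {"deltas": [0,0,0,0,0.7,0,0,0,0,1,0,0,0,0,1,0,0,0,0,1,0,0,0,0,1,0,0,0,0,1,0,0,0,0,1,0,0,0,0,1]}}

```text
time_s: 34.22
eef_pos: [0.6275, 0.0853, 0.1002]
orientation: [0.5, 0.501, 0.5, -0.5]
force: [-1.3, 0.8, 6.5]
opening: 0.0224
```

```bash
python3 - <<'E'
from h import *
go(.608-.0017,.2905,.24,0.2)
E
```

```text
t 34.22 tcp [0.6275 0.0853 0.1002] yaw -0.06 tilt -1.0 F [-1.32  0.81  6.49] open 0.0224
tool shift [-0.1397 -0.0213 -0.2053] norm 0.249 turn -0.26
```

>>> {"api": "apply_moves", "payload": {"deltas": [-0.02,0,0,0,1,-0.04,0,0,0,1,-0.04,0,0,0,1,-0.04,0,0,0,1,0,-0.0035,-0.034,0,1,0,-0.0035,-0.034,0,1,0,-0.0035,-0.034,0,1,0,-0.0035,-0.034,0,1]}}

```text
time_s: 34.88
eef_pos: [0.6124, 0.2227, 0.2389]
orientation: [-0.499, -0.5, -0.5, 0.501]
force: [1.0, 0.4, -3.7]
opening: 0.0225
```

>>> {"api": "apply_moves", "payload": {"deltas": [0,-0.0035,-0.034,0,1,0,-0.0035,-0.034,0,1,0,0,0,0,1,0,0,0,0,1,0,0,0,0,1,0,0,0,0,1,0,0,0,0,1,0,0,0,0,1]}}

```text
time_s: 35.55
eef_pos: [0.6068, 0.2877, 0.2394]
orientation: [-0.499, -0.501, -0.499, 0.501]
force: [0.0, -0.3, -3.5]
opening: 0.0223
```

```bash
python3 - <<'E'
from h import *
go(.6063,.2893,.24,0.2)
r=snap("q")
a=r["side"]["img"][100:240,180:348];b=r["top"]["img"][170:320,90:240]
cv2.imwrite("pics/q.png",np.hstack([cv2.resize(a,(480,400)),cv2.resize(b,(320,320+80))]))
E
```

```text
t 35.55 tcp [0.6068 0.2877 0.2394] yaw -0.19 tilt -1.0 F [ 0.04 -0.33 -3.51] open 0.0223
tool shift [-0.0006 -0.0005 -0.0016] norm 0.002 turn -0.39
```

View pics/q.png

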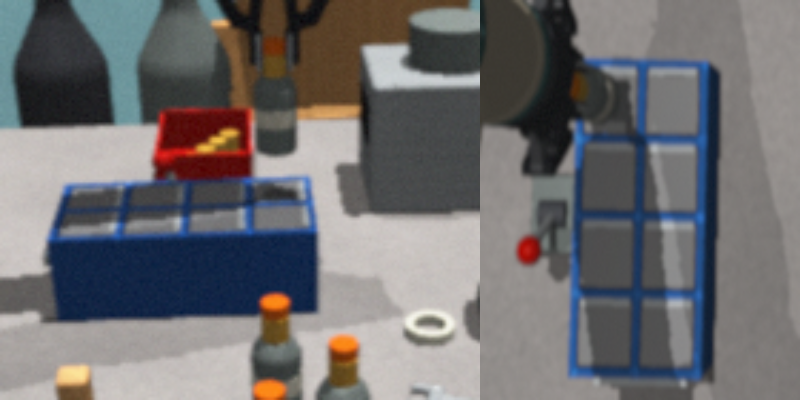

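>>> {"api": "apply_moves", "payload": {"deltas": [0.01,-0.0005,-0.0015,-0.3,1,0.015,0,0,0,1,0.015,0,0,0,1,0.01,0,0,0,1,0.008,0,0,0,1,0.008,0,0,0,1,0.008,0,0,0,1,0,0,0,0,1]}}

```text
time_s: 36.32
eef_pos: [0.6047, 0.2905, 0.1633]
orientation: [0.501, 0.498, 0.502, -0.5]
force: [-0.3, 1.1, -4.4]
opening: 0.0224
```

```bash
python3 - <<'E'
from h import *
go(.6063,.2893,.112,0.2)
E
```

```text
t 36.32 tcp [0.6047 0.2905 0.1633] yaw 0.24 tilt -1.0 F [-0.31  1.13 -4.42] open 0.0224
tool shift [0.0513 0.0018 0.0011] norm 0.051 turn 0.04
```

Entered cleanly. Down another 48 mm, then creep.

>>> {"api": "apply_moves", "payload": {"deltas": [0.008,0.001,0.001,0,1,0.008,0,0,0,1,0.008,0,0,0,1,0.008,0,0,0,1,0.007,0,0,0,1,0.005,0,0,0,1,0.003,0,0,0,1,0,0,0,0,1]}}

```text
time_s: 36.98
eef_pos: [0.6064, 0.2896, 0.1173]
orientation: [0.501, 0.498, 0.501, -0.499]
force: [-0.3, -0.0, -3.2]
opening: 0.0225
```

>>> {"api": "apply_moves", "payload": {"deltas": [0.001,0,0,0,1,0.001,0,0,0,1,0.001,0,0,0,1,0.001,0,0,0,1,0,0,0,0,1,0,0,0,0,1,0,0,0,0,1,0,0,0,0,1]}}

```text
time_s: 37.65
eef_pos: [0.6069, 0.2898, 0.1143]
orientation: [0.501, 0.499, 0.501, -0.499]
force: [-0.6, 0.3, -3.3]
opening: 0.0222
```

>>> {"api": "apply_moves", "payload": {"deltas": [0.001,0,0,0,1,0.001,0,0,0,1,0.001,0,0,0,1,0,0,0,0,1,0,0,0,0,1,0,0,0,0,1,0,0,0,0,1,0,0,0,0,1]}}

```text
time_s: 38.32
eef_pos: [0.6071, 0.2898, 0.1123]
orientation: [0.501, 0.499, 0.501, -0.499]
force: [-2.6, -1.2, 5.5]
opening: 0.0223
```

>>> {"api": "apply_moves", "payload": {"deltas": [0,0,0,0,0.6,0,0,0,0,0.5,0,0,0,0,0.5,0,0,0,0,0.5,0,0,0,0,0.5,0,0,0,0,0.5,-0.01,0,0,0,0.5,-0.02,0,0,0,0.5]}}

```text
time_s: 38.98
eef_pos: [0.6052, 0.2891, 0.1396]
orientation: [0.5, 0.497, 0.502, -0.501]
force: [0.9, 0.4, 0.0]
opening: 0.0429
```

>>> {"api": "apply_moves", "payload": {"deltas": [-0.04,0,0,0,0.5,-0.04,0,0,0,0,-0.03,0,0,0,0,0,0,0.034,0,0,0,0,0.034,0,0,0,0,0.034,0,0,0,0,0.034,0,0,0,0,0.034,0,0]}}

```text
time_s: 39.65
eef_pos: [0.6075, 0.1182, 0.2523]
orientation: [0.501, 0.499, 0.501, -0.499]
force: [0.3, -0.2, -0.2]
opening: 0.0856
```

```bash
python3 - <<'E'
from h import *
go(.597,.0188,.25,0)
r=snap("s")
a=r["side"]["img"][130:330,180:420];b=r["top"]["img"][170:320,90:240]
cv2.imwrite("pics/s.png",np.hstack([cv2.resize(a,(480,400)),cv2.resize(b,(320,320+80))]))
for b in blobs(inr(hsv(r["top"]),(5,150,120),(18,255,255)),25): print("top or",b[:3])
E
```

```text
t 39.65 tcp [0.6075 0.1182 0.2523] yaw 0.25 tilt -1.0 F [ 0.26 -0.16 -0.24] open 0.0856
tool shift [ 0.0023 -0.011   0.0993] norm 0.1 turn 0.25
top or (np.int32(93), array([304. , 191.9]), [299, 187, 11, 11])
top or (np.int32(91), array([273.2, 214.3]), [268, 209, 11, 11])
top or (np.int32(96), array([331. , 219.1]), [326, 214, 11, 11])
top or (np.int32(130), array([ 40.3, 249.1]), [16, 235, 50, 30])
```

View pics/s.png

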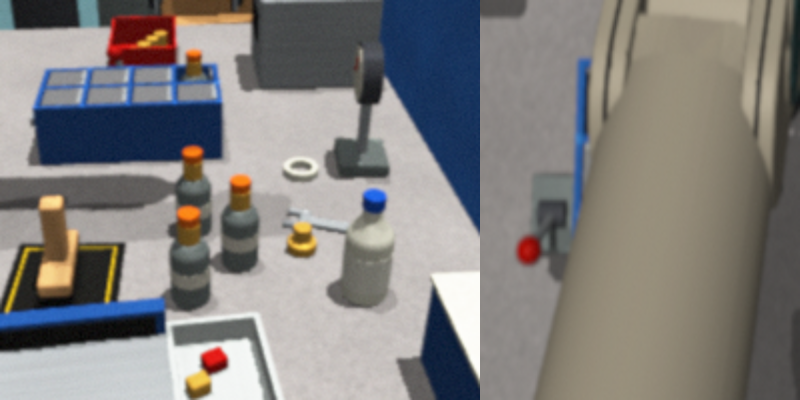

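>>> {"api": "apply_moves", "payload": {"deltas": [0,-0.0037,0.0331,0.2,0,0,-0.0037,0.0331,0,0,0,-0.0036,0.0331,0,0,0,0,0,0,0,0,0,0,0,0,0,0,0,0,0,0,0,0,0,0,0,0,0,0,0]}}

```text
time_s: 40.42
eef_pos: [0.597, 0.0223, 0.2513]
orientation: [0.501, 0.499, 0.501, -0.499]
force: [0.9, -0.3, 0.8]
opening: 0.0854
```

```bash
python3 - <<'E'
from h import *
go(.597,.0188,.1,0)
E
```

```text
t 40.42 tcp [0.597  0.0223 0.2513] yaw 0.19 tilt -1.0 F [ 0.88 -0.26  0.82] open 0.0854
tool shift [0.1513 0.     0.0036] norm 0.151 turn 0.19
```

>>> {"api": "apply_moves", "payload": {"deltas": [0.038,0,0.003,0,0,0.038,0,0,0,0,0.035,0,0,0,0,0.025,0,0,0,0,0.014,0,0,0,0,0,0,0,0,0,0,0,0,0,0,0,0,0,0,0.5]}}

```text
time_s: 41.08
eef_pos: [0.5978, 0.0179, 0.1023]
orientation: [0.501, 0.5, 0.5, -0.499]
force: [-0.1, -0.4, 0.7]
opening: 0.0755
```

>>> {"api": "apply_moves", "payload": {"deltas": [0,0,0,0,0.7,0,0,0,0,1,0,0,0,0,1,0,0,0,0,1,0,0,0,0,1,0,0,0,0,1,0,0,0,0,1,0,0,0,0,1]}}

```text
time_s: 41.75
eef_pos: [0.5975, 0.0174, 0.1022]
orientation: [0.5, 0.5, 0.5, -0.499]
force: [-0.7, 0.9, 6.8]
opening: 0.0219
```

```bash
python3 - <<'E'
from h import *
s=ctrl.read_state(); e=.0188-s["eef_pos"][1]; print("off",e)
go(.480-.0017,.2905-e,.24,0.2)
E
```

```text
off 0.0013582435253099122
t 41.75 tcp [0.5975 0.0174 0.1022] yaw 0.04 tilt -1.0 F [-0.7   0.91  6.76] open 0.0219
tool shift [-0.1379 -0.1188 -0.2718] norm 0.327 turn -0.16
```

>>> {"api": "apply_moves", "payload": {"deltas": [-0.02,0,0,0,1,-0.04,0,0,0,1,-0.04,0,0,0,1,-0.04,0,0,0,1,0,-0.0149,-0.034,0,1,0,-0.0149,-0.034,0,1,0,-0.0149,-0.034,0,1,0,-0.0149,-0.034,0,1]}}

```text
time_s: 42.42
eef_pos: [0.5356, 0.1545, 0.241]
orientation: [0.5, 0.5, 0.5, -0.5]
force: [1.0, 0.7, -1.9]
opening: 0.0225
```

>>> {"api": "apply_moves", "payload": {"deltas": [0,-0.0149,-0.034,0,1,0,-0.0149,-0.034,0,1,0,-0.0149,-0.034,0,1,0,-0.0149,-0.034,0,1,0,0,0,0,1,0,0,0,0,1,0,0,0,0,1,0,0,0,0,1]}}

```text
time_s: 43.08
eef_pos: [0.4779, 0.2875, 0.2411]
orientation: [-0.5, -0.5, -0.499, 0.501]
force: [0.6, -0.3, -3.7]
opening: 0.0224
```

```bash
python3 - <<'E'
from h import *
go(.480-.0017,.2892,.1142,0.2)
E
```

```text
t 43.08 tcp [0.4779 0.2875 0.2411] yaw -0.1 tilt -1.0 F [ 0.62 -0.28 -3.72] open 0.0224
tool shift [ 0.1269  0.0004 -0.0018] norm 0.127 turn -0.3
```

>>> {"api": "apply_moves", "payload": {"deltas": [0.01,0.0005,-0.001,-0.2,1,0.015,0,0,0,1,0.015,0,0,0,1,0.01,0,0,0,1,0.008,0,0,0,1,0.008,0,0,0,1,0.008,0,0,0,1,0,0,0,0,1]}}

```text
time_s: 43.75
eef_pos: [0.477, 0.2898, 0.1656]
orientation: [0.501, 0.498, 0.501, -0.5]
force: [-0.7, -0.2, -3.1]
opening: 0.0222
```

```bash
python3 - <<'E'
from h import *
go(.480-.0017,.2892,.1142,0.2)
E
```

```text
t 43.75 tcp [0.477  0.2898 0.1656] yaw 0.22 tilt -1.0 F [-0.68 -0.23 -3.07] open 0.0222
tool shift [0.0514 0.0015 0.0005] norm 0.051 turn 0.02
```

>>> {"api": "apply_moves", "payload": {"deltas": [0.008,0.001,0,0,1,0.008,0,0,0,1,0.008,0,0,0,1,0.008,0,0,0,1,0.007,0,0,0,1,0.005,0,0,0,1,0.003,0,0,0,1,0,0,0,0,1]}}

```text
time_s: 44.42
eef_pos: [0.4785, 0.2901, 0.1195]
orientation: [0.501, 0.499, 0.501, -0.499]
force: [-0.8, 0.7, -2.1]
opening: 0.0226
```

>>> {"api": "apply_moves", "payload": {"deltas": [0.001,0,0,0,1,0.001,0,0,0,1,0.001,0,0,0,1,0.001,0,0,0,1,0.001,0,0,0,1,0,0,0,0,1,0,0,0,0,1,0,0,0,0,1]}}

```text
time_s: 45.08
eef_pos: [0.4788, 0.2904, 0.1153]
orientation: [0.501, 0.499, 0.501, -0.499]
force: [-1.4, 0.3, -2.5]
opening: 0.0222
```

>>> {"api": "apply_moves", "payload": {"deltas": [0.001,0,0,0,1,0.001,0,0,0,1,0,0,0,0,1,0,0,0,0,1,0,0,0,0,1,0,0,0,0,1,0,0,0,0,1,0,0,0,0,1]}}

```text
time_s: 45.75
eef_pos: [0.4792, 0.2904, 0.1142]
orientation: [0.501, 0.499, 0.501, -0.499]
force: [-1.4, -1.1, 4.9]
opening: 0.022
```

Contact at the expected height. Release and head to the third (0.589, -0.1087).

>>> {"api": "apply_moves", "payload": {"deltas": [0,0,0,0,0.6,0,0,0,0,0.5,0,0,0,0,0.5,0,0,0,0,0.5,0,0,0,0,0.5,0,0,0,0,0.5,-0.01,0,0,0,0.5,-0.02,0,0,0,0.5]}}

```text
time_s: 46.42
eef_pos: [0.4775, 0.2896, 0.1422]
orientation: [0.501, 0.497, 0.501, -0.501]
force: [-0.4, 0.6, 0.2]
opening: 0.0429
```

>>> {"api": "apply_moves", "payload": {"deltas": [-0.04,0,0,0,0.5,-0.04,0,0,0,0,-0.03,0,0,0,0,0,0.01,0.036,0,0,0,0.01,0.036,0,0,0,0.01,0.036,0,0,0,0.01,0.036,0,0,0,0.01,0.036,0,0]}}

```text
time_s: 47.08
eef_pos: [0.5299, 0.1089, 0.2543]
orientation: [0.501, 0.499, 0.501, -0.499]
force: [0.6, 0.1, -0.4]
opening: 0.0854
```

```bash
python3 - <<'E'
from h import *
go(.589,-.1087,.25,0)
r=snap("u")
a=r["side"]["img"][130:330,180:420];b=r["top"]["img"][170:320,90:240]
cv2.imwrite("pics/u.png",np.hstack([cv2.resize(a,(480,400)),cv2.resize(b,(320,320+80))]))
for b in blobs(inr(hsv(r["side"]),(5,150,120),(18,255,255)),15): print("side or",b[:3])
E
```

```text
t 47.08 tcp [0.5299 0.1089 0.2543] yaw 0.26 tilt -1.0 F [ 0.58  0.13 -0.38] open 0.0854
tool shift [0.0043 0.0581 0.2179] norm 0.226 turn 0.26
side or (np.int32(57), array([254.7, 150.6]), [246, 144, 18, 11])
side or (np.int32(37), array([234.6, 157.9]), [230, 155, 9, 8])
side or (np.int32(29), array([276.9, 157.6]), [274, 155, 6, 7])
side or (np.int32(68), array([300.4, 221.8]), [295, 218, 10, 10])
side or (np.int32(82), array([274.2, 237.8]), [269, 233, 11, 12])
```

View pics/u.png

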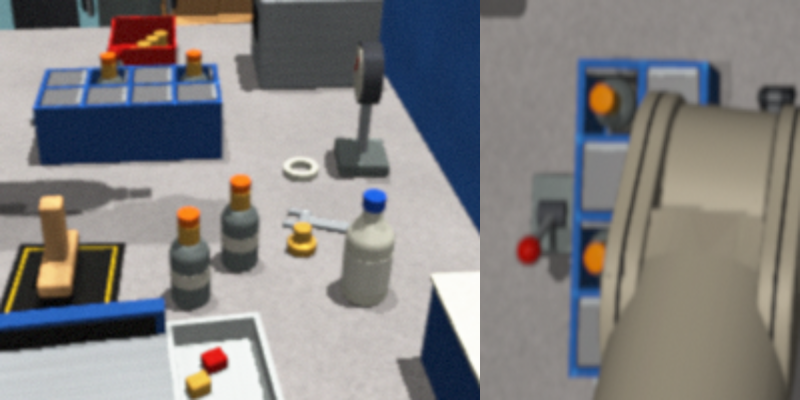

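>>> {"api": "apply_moves", "payload": {"deltas": [0,0.0097,0.0366,0.2,0,0,0.0097,0.0366,0,0,0,0.0097,0.0366,0,0,0,0.0097,0.0366,0,0,0,0.0097,0.0366,0,0,0,0.0097,0.0366,0,0,0,0,0,0,0,0,0,0,0,0]}}

```text
time_s: 47.85
eef_pos: [0.588, -0.1121, 0.2539]
orientation: [-0.499, -0.501, -0.498, 0.501]
force: [-0.2, 0.1, 0.2]
opening: 0.0853
```

```bash
python3 - <<'E'
from h import *
go(.589,-.1087,.1,0)
E
```

```text
t 47.85 tcp [ 0.588  -0.1121  0.2539] yaw -0.27 tilt -1.0 F [-0.2   0.08  0.22] open 0.0853
tool shift [ 0.1539  0.0009 -0.0036] norm 0.154 turn -0.27
```

>>> {"api": "apply_moves", "payload": {"deltas": [0.038,0.001,-0.0035,-0.3,0,0.038,0,0,0,0,0.035,0,0,0,0,0.025,0,0,0,0,0.015,0,0,0,0,0,0,0,0,0,0,0,0,0,0,0,0,0,0,0.5]}}

```text
time_s: 48.52
eef_pos: [0.5901, -0.1046, 0.1037]
orientation: [0.502, 0.499, 0.501, -0.498]
force: [-0.3, -0.7, -0.2]
opening: 0.0756
```

>>> {"api": "apply_moves", "payload": {"deltas": [0,0,0,0,0.7,0,0,0,0,1,0,0,0,0,1,0,0,0,0,1,0,0,0,0,1,0,0,0,0,1,0,0,0,0,1,0,0,0,0,1]}}

```text
time_s: 49.18
eef_pos: [0.5899, -0.1055, 0.1032]
orientation: [0.502, 0.499, 0.501, -0.498]
force: [0.4, 0.4, 5.2]
opening: 0.0223
```

```bash
python3 - <<'E'
from h import *
s=ctrl.read_state(); e=-.1087-s["eef_pos"][1]; print("off",e)
go(.544-.0015,.2265-e,.245,0.2)
E
```

```text
off -0.0031551639234625173
t 49.18 tcp [ 0.5899 -0.1055  0.1032] yaw 0.34 tilt -1.0 F [0.38 0.37 5.19] open 0.0223
tool shift [-0.1419 -0.0451 -0.3355] norm 0.367 turn 0.14
```

>>> {"api": "apply_moves", "payload": {"deltas": [-0.02,0,0,0,1,-0.04,0,0,0,1,-0.04,0,0,0,1,-0.04,0,0,0,1,0,-0.005,-0.0373,0,1,0,-0.005,-0.0373,0,1,0,-0.005,-0.0373,0,1,0,-0.005,-0.0373,0,1]}}

```text
time_s: 49.85
eef_pos: [0.5668, 0.0451, 0.2416]
orientation: [0.501, 0.498, 0.502, -0.499]
force: [0.6, 0.7, -4.6]
opening: 0.0225
```

>>> {"api": "apply_moves", "payload": {"deltas": [0,-0.005,-0.0373,0,1,0,-0.005,-0.0373,0,1,0,-0.005,-0.0373,0,1,0,-0.005,-0.0373,0,1,0,-0.005,-0.0373,0,1,0,0,0,0,1,0,0,0,0,1,0,0,0,0,1]}}

```text
time_s: 50.52
eef_pos: [0.5414, 0.2293, 0.2414]
orientation: [0.502, 0.497, 0.502, -0.499]
force: [-0.9, -0.4, -4.3]
opening: 0.0223
```

```bash
python3 - <<'E'
from h import *
go(.5425,.2297,.1152,0.2)
r=snap("v")
a=r["side"]["img"][100:240,180:348];b=r["top"]["img"][170:320,90:240]
cv2.imwrite("pics/v.png",np.hstack([cv2.resize(a,(480,400)),cv2.resize(b,(320,320+80))]))
E
```

```text
t 50.52 tcp [0.5414 0.2293 0.2414] yaw 0.37 tilt -1.0 F [-0.88 -0.4  -4.3 ] open 0.0223
tool shift [ 0.1262  0.0013 -0.0007] norm 0.126 turn 0.17
```

View pics/v.png

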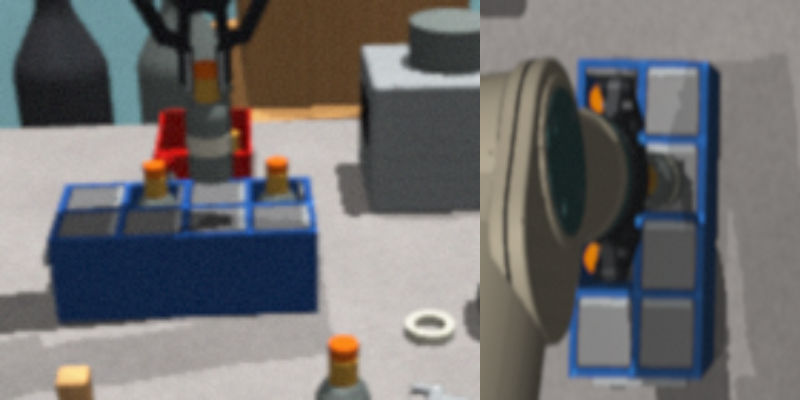

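>>> {"api": "apply_moves", "payload": {"deltas": [0.01,0.001,-0.0005,0,1,0.015,0,0,0,1,0.015,0,0,0,1,0.01,0,0,0,1,0.008,0,0,0,1,0.008,0,0,0,1,0.008,0,0,0,1,0,0,0,0,1]}}

```text
time_s: 51.28
eef_pos: [0.5421, 0.2301, 0.1665]
orientation: [0.501, 0.498, 0.502, -0.5]
force: [-1.2, 0.3, -5.5]
opening: 0.0222
```

```bash
python3 - <<'E'
from h import *
go(.5425,.2297,.1152,0.2)
E
```

```text
t 51.28 tcp [0.5421 0.2301 0.1665] yaw 0.33 tilt -1.0 F [-1.2   0.27 -5.45] open 0.0222
tool shift [0.0513 0.0006 0.0003] norm 0.051 turn 0.13
```

>>> {"api": "apply_moves", "payload": {"deltas": [0.008,0,0,0,1,0.008,0,0,0,1,0.008,0,0,0,1,0.008,0,0,0,1,0.007,0,0,0,1,0.005,0,0,0,1,0.003,0,0,0,1,0,0,0,0,1]}}

```text
time_s: 51.95
eef_pos: [0.5427, 0.2303, 0.1204]
orientation: [0.501, 0.498, 0.502, -0.499]
force: [-0.4, -0.2, -4.6]
opening: 0.0223
```

>>> {"api": "apply_moves", "payload": {"deltas": [0.001,0,0,0,1,0.001,0,0,0,1,0.001,0,0,0,1,0.001,0,0,0,1,0.001,0,0,0,1,0,0,0,0,1,0,0,0,0,1,0,0,0,0,1]}}

```text
time_s: 52.62
eef_pos: [0.5431, 0.2305, 0.1163]
orientation: [0.501, 0.498, 0.502, -0.499]
force: [-0.3, -0.5, -4.6]
opening: 0.0223
```

>>> {"api": "apply_moves", "payload": {"deltas": [0.001,0,0,0,1,0.001,0,0,0,1,0,0,0,0,1,0,0,0,0,1,0,0,0,0,1,0,0,0,0,1,0,0,0,0,1,0,0,0,0,1]}}

```text
time_s: 53.28
eef_pos: [0.5435, 0.2305, 0.1152]
orientation: [0.501, 0.499, 0.501, -0.498]
force: [-2.0, -0.5, 5.6]
opening: 0.0222
```

>>> {"api": "apply_moves", "payload": {"deltas": [0,0,0,0,0.6,0,0,0,0,0.5,0,0,0,0,0.5,0,0,0,0,0.5,0,0,0,0,0.5,0,0,0,0,0.5,-0.01,0,0,0,0.5,-0.02,0,0,0,0.5]}}

```text
time_s: 53.95
eef_pos: [0.5416, 0.2299, 0.1431]
orientation: [0.501, 0.497, 0.502, -0.5]
force: [-0.1, -0.2, 0.4]
opening: 0.0427
```

>>> {"api": "apply_moves", "payload": {"deltas": [-0.04,0,0,0,0.5,-0.04,0,0,0,0,-0.03,0,0,0,0,0,0.013,0.035,0,0,0,0.013,0.035,0,0,0,0.013,0.035,0,0,0,0.013,0.035,0,0,0,0.013,0.035,0,0]}}

```text
time_s: 54.62
eef_pos: [0.6096, 0.0542, 0.2553]
orientation: [0.502, 0.499, 0.501, -0.498]
force: [-0.2, -0.4, -0.9]
opening: 0.0853
```

```bash
python3 - <<'E'
from h import *
go(.6473,-.0483,.25,0)
r=snap("w")
a=r["side"]["img"][130:330,180:420];b=r["top"]["img"][170:320,90:240]
cv2.imwrite("pics/w.png",np.hstack([cv2.resize(a,(480,400)),cv2.resize(b,(320,320+80))]))
for b in blobs(inr(hsv(r["side"]),(5,150,120),(18,255,255)),15): print("side or",b[:3])
E
```

```text
t 54.62 tcp [0.6096 0.0542 0.2553] yaw 0.35 tilt -1.0 F [-0.19 -0.4  -0.91] open 0.0853
tool shift [0.0053 0.0371 0.1027] norm 0.109 turn 0.35
side or (np.int32(17), array([265.2, 137.6]), [262, 136, 7, 6])
side or (np.int32(54), array([254.9, 150.5]), [246, 145, 18, 10])
side or (np.int32(36), array([234.5, 158. ]), [230, 155, 9, 8])
side or (np.int32(30), array([276.9, 157.6]), [274, 155, 6, 7])
side or (np.int32(35), array([254.9, 166.2]), [251, 164, 8, 6])
side or (np.int32(67), array([300.4, 221.7]), [295, 218, 10, 10])
```

View pics/w.png

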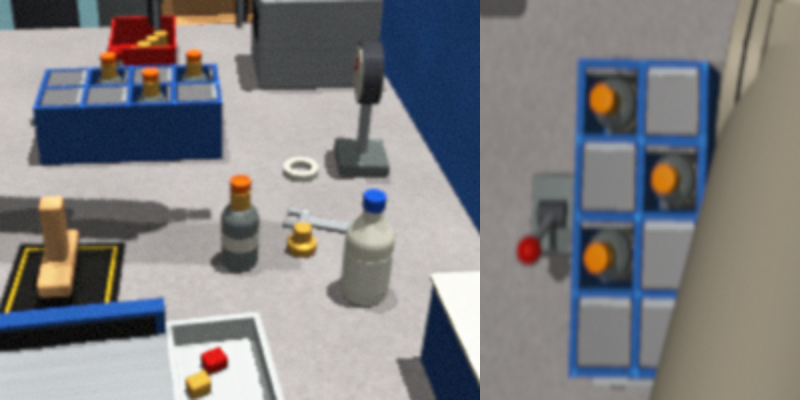

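>>> {"api": "apply_moves", "payload": {"deltas": [0,0.0124,0.0345,0.3,0,0,0.0124,0.0345,0,0,0,0.0124,0.0345,0,0,0,0,0,0,0,0,0,0,0,0,0,0,0,0,0,0,0,0,0,0,0,0,0,0,0]}}

```text
time_s: 55.38
eef_pos: [0.6465, -0.0453, 0.2544]
orientation: [0.5, 0.499, 0.501, -0.499]
force: [0.4, 0.3, -0.2]
opening: 0.0853
```

```bash
python3 - <<'E'
from h import *
go(.6473,-.0483,.1,0)
E
```

```text
t 55.38 tcp [ 0.6465 -0.0453  0.2544] yaw 0.2 tilt -1.0 F [ 0.4   0.26 -0.2 ] open 0.0853
tool shift [0.1544 0.0008 0.0032] norm 0.154 turn 0.2
```

>>> {"api": "apply_moves", "payload": {"deltas": [0.038,0.0005,0.002,0.1,0,0.038,0,0,0,0,0.035,0,0,0,0,0.025,0,0,0,0,0.016,0,0,0,0,0,0,0,0,0,0,0,0,0,0,0,0,0,0,0.5]}}

```text
time_s: 56.05
eef_pos: [0.6482, -0.0491, 0.1037]
orientation: [0.501, 0.501, 0.499, -0.5]
force: [0.9, 0.2, 0.7]
opening: 0.0755
```

>>> {"api": "apply_moves", "payload": {"deltas": [0,0,0,0,0.7,0,0,0,0,1,0,0,0,0,1,0,0,0,0,1,0,0,0,0,1,0,0,0,0,1,0,0,0,0,1,0,0,0,0,1]}}

```text
time_s: 56.72
eef_pos: [0.648, -0.0497, 0.1033]
orientation: [0.5, 0.501, 0.499, -0.5]
force: [1.3, 1.0, 5.8]
opening: 0.0222
```

```bash
python3 - <<'E'
from h import *
s=ctrl.read_state(); e=-.0483-s["eef_pos"][1]; print("off",e)
go(.416-.0015,.2262-e,.245,0.2)
E
```

```text
off 0.0013677856876974578
t 56.72 tcp [ 0.648  -0.0497  0.1033] yaw -0.06 tilt -1.0 F [1.27 1.04 5.83] open 0.0222
tool shift [-0.1422 -0.2335 -0.2742] norm 0.387 turn -0.26
```

>>> {"api": "apply_moves", "payload": {"deltas": [-0.02,0,0,0,1,-0.04,0,0,0,1,-0.04,0,0,0,1,-0.04,0,0,0,1,0,-0.0234,-0.0275,0,1,0,-0.0234,-0.0275,0,1,0,-0.0234,-0.0275,0,1,0,-0.0234,-0.0275,0,1]}}

```text
time_s: 57.38
eef_pos: [0.5515, 0.0615, 0.2416]
orientation: [-0.499, -0.5, -0.5, 0.501]
force: [1.1, 1.1, -3.6]
opening: 0.0228
```

>>> {"api": "apply_moves", "payload": {"deltas": [0,-0.0234,-0.0275,0,1,0,-0.0234,-0.0275,0,1,0,-0.0234,-0.0275,0,1,0,-0.0234,-0.0275,0,1,0,-0.0234,-0.0275,0,1,0,-0.0232,-0.0275,0,1,0,0,0,0,1,0,0,0,0,1]}}

```text
time_s: 58.05
eef_pos: [0.4113, 0.2275, 0.2416]
orientation: [0.501, 0.498, 0.502, -0.5]
force: [1.1, -1.0, -2.1]
opening: 0.0221
```

```bash
python3 - <<'E'
from h import *
go(.4145,.2248,.1153,0.2)
E
```

```text
t 58.05 tcp [0.4113 0.2275 0.2416] yaw 0.27 tilt -1.0 F [ 1.1  -0.96 -2.09] open 0.0221
tool shift [0.1263 0.0035 0.0027] norm 0.126 turn 0.07
```

>>> {"api": "apply_moves", "payload": {"deltas": [0.01,0.002,0.001,0,1,0.015,0,0,0,1,0.01,0,0,0,1,0,0,0,0,1,0,0,0,0,1,0,0,0,0,1,0,0,0,0,1,0,0,0,0,1]}}

```text
time_s: 58.72
eef_pos: [0.4161, 0.2247, 0.2078]
orientation: [0.5, 0.501, 0.5, -0.5]
force: [-0.3, 0.6, -3.2]
opening: 0.0222
```

```bash
python3 - <<'E'
from h import *
go(.4145,.2248,.1153,0.2)
E
```

```text
t 58.72 tcp [0.4161 0.2247 0.2078] yaw -0.08 tilt -1.0 F [-0.27  0.56 -3.24] open 0.0222
tool shift [ 0.0924 -0.0017 -0.0001] norm 0.092 turn -0.28
```

>>> {"api": "apply_moves", "payload": {"deltas": [0.008,-0.0015,0,-0.2,1,0.008,0,0,0,1,0.008,0,0,0,1,0.008,0,0,0,1,0.008,0,0,0,1,0,0,0,0,1,0,0,0,0,1,0,0,0,0,1]}}

```text
time_s: 59.38
eef_pos: [0.414, 0.2244, 0.167]
orientation: [0.501, 0.499, 0.501, -0.5]
force: [-1.1, -0.0, -4.1]
opening: 0.0222
```

>>> {"api": "apply_moves", "payload": {"deltas": [0.008,0,0,0,1,0.008,0,0,0,1,0.008,0,0,0,1,0.008,0,0,0,1,0.007,0,0,0,1,0.005,0,0,0,1,0.003,0,0,0,1,0,0,0,0,1]}}

```text
time_s: 60.05
eef_pos: [0.4138, 0.2244, 0.1195]
orientation: [0.5, 0.499, 0.501, -0.5]
force: [0.2, -0.4, -3.4]
opening: 0.0224
```

>>> {"api": "apply_moves", "payload": {"deltas": [0.001,0,0,0,1,0.001,0,0,0,1,0.001,0,0,0,1,0.001,0,0,0,1,0.001,0,0,0,1,0,0,0,0,1,0,0,0,0,1,0,0,0,0,1]}}

```text
time_s: 60.72
eef_pos: [0.4141, 0.2247, 0.1153]
orientation: [0.501, 0.499, 0.501, -0.499]
force: [-0.0, 0.2, -2.9]
opening: 0.0224
```

>>> {"api": "apply_moves", "payload": {"deltas": [0.001,0,0,0,1,0.001,0,0,0,1,0,0,0,0,1,0,0,0,0,1,0,0,0,0,1,0,0,0,0,1,0,0,0,0,1,0,0,0,0,1]}}

```text
time_s: 61.38
eef_pos: [0.4147, 0.2248, 0.115]
orientation: [0.5, 0.5, 0.501, -0.499]
force: [-3.3, -1.6, 17.2]
opening: 0.0223
```

>>> {"api": "apply_moves", "payload": {"deltas": [0,0,0,0,0.6,0,0,0,0,0.5,0,0,0,0,0.5,0,0,0,0,0.5,0,0,0,0,0.5,0,0,0,0,0.5,-0.01,0,0,0,0.5,-0.02,0,0,0,0.5]}}

```text
time_s: 62.05
eef_pos: [0.4128, 0.2239, 0.142]
orientation: [-0.5, -0.498, -0.501, 0.501]
force: [-0.3, -0.2, 0.4]
opening: 0.0426
```

>>> {"api": "apply_moves", "payload": {"deltas": [-0.03,0,0,0,0.5,-0.03,0,0,0,1,-0.02,0,0,0,1,0,0,-0.036,0,1,0,0,-0.036,0,1,0,0,-0.036,0,1,0,0,-0.036,0,1,0,0,0,0,1]}}

```text
time_s: 62.72
eef_pos: [0.412, 0.3776, 0.2227]
orientation: [0.502, 0.498, 0.504, -0.495]
force: [0.4, 1.6, 0.2]
opening: 0.0002
```

```bash
python3 - <<'E'
from h import *
go(.44,.371,.092,0)
r=snap("x")
h=hsv(r["top"]);m=inr(h,(0,170,100),(6,255,255)); m[:,:85]=0;m[:,150:]=0
for b in blobs(m,8):print(b[:3],onz(r["top"],b[1],.092))
for b in blobs(inr(hsv(r["side"]),(5,150,120),(18,255,255)),15): print("side or",b[:3])
E
```

```text
t 62.72 tcp [0.412  0.3776 0.2227] yaw 0.72 tilt -1.0 F [0.4  1.57 0.16] open 0.0002
tool shift [0.1307 0.0278 0.0076] norm 0.134 turn 0.72
(np.int32(67), array([112.1, 263.2]), [108, 259, 9, 9]) [0.48183395 0.37144244 0.092     ]
side or (np.int32(54), array([254.7, 150.5]), [246, 145, 18, 10])
side or (np.int32(33), array([234.5, 158. ]), [231, 155, 7, 8])
side or (np.int32(28), array([276.8, 157.4]), [274, 155, 6, 7])
side or (np.int32(34), array([255.1, 166.1]), [251, 164, 8, 6])
side or (np.int32(38), array([209.4, 168.1]), [205, 166, 9, 7])
```

View pics/x_top.png

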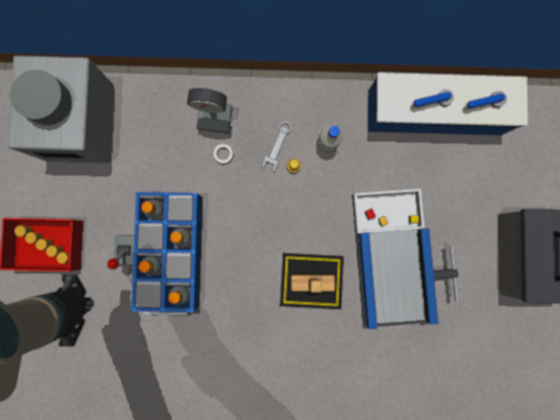

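View pics/x_side.png

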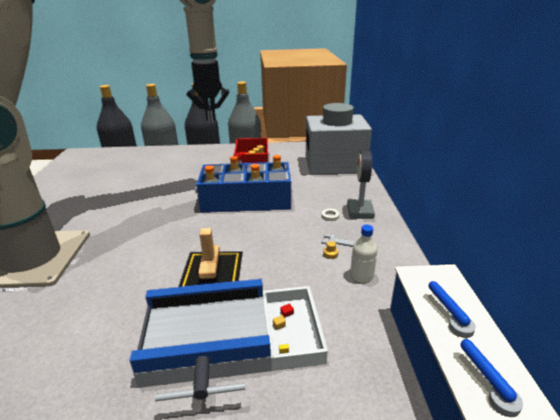

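>>> {"api": "apply_moves", "payload": {"deltas": [0,0.022,0.006,0.5,1,0,0,0,0,1,0.035,0,0,0,1,0.035,0,0,0,1,0.03,0,0,0,1,0.026,0,0,0,1,0,0,0,0,1,0,0,0,0,1]}}

```text
time_s: 63.48
eef_pos: [0.4356, 0.3607, 0.0968]
orientation: [-0.498, -0.501, -0.498, 0.503]
force: [0.6, -0.1, -0.2]
opening: -0.0
```

```bash
python3 - <<'E'
from h import *
go(.55,.371,.096,0)
r=snap("y")
a=r["side"]["img"][100:240,180:348];b=r["top"]["img"][200:320,60:180]
cv2.imwrite("pics/y.png",np.hstack([cv2.resize(a,(480,400)),cv2.resize(b,(320,320+80))]))
E
```

```text
t 63.48 tcp [0.4356 0.3607 0.0968] yaw -0.48 tilt -1.0 F [ 0.56 -0.06 -0.23] open -0.0
tool shift [ 0.0005  0.1144 -0.0112] norm 0.115 turn -0.48
```

View pics/y.png

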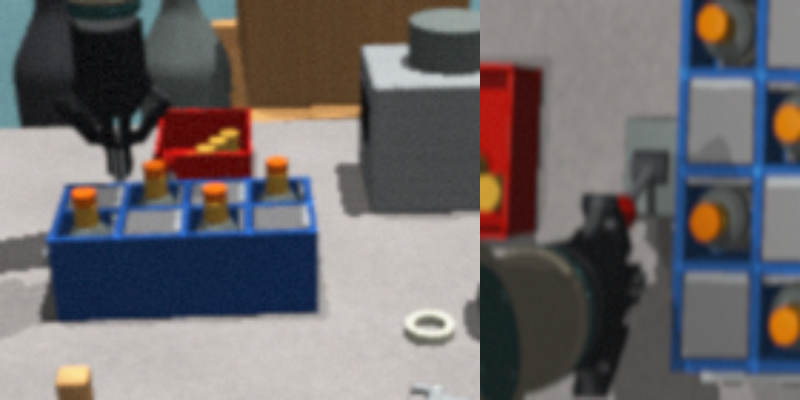

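>>> {"api": "apply_moves", "payload": {"deltas": [0,0,-0.009,-0.4,1,0,0.01,0,0,1,0,0.012,0,0,1,0,0.012,0,0,1,0,0.012,0,0,1,0,0.012,0,0,1,0,0.012,0,0,1,0,0,0,0,1]}}

```text
time_s: 64.25
eef_pos: [0.5096, 0.372, 0.0987]
orientation: [0.501, 0.502, 0.499, -0.498]
force: [0.4, -0.3, -0.5]
opening: 0.0
```

>>> {"api": "apply_moves", "payload": {"deltas": [0,0.006,0,0,1,0,0.006,0,0,1,0,0.006,0,0,1,0,0.006,0,0,1,0,0,0,0,1,0,0,0,0,1,0,0,0,0,1,0,0,0,0,1]}}

```text
time_s: 64.92
eef_pos: [0.524, 0.3722, 0.0971]
orientation: [0.498, 0.496, 0.503, -0.503]
force: [-12.7, -0.8, 9.8]
opening: -0.0001
```

```bash
python3 - <<'E'
from h import *
go(.55,.371,.096,0)
r=snap("z")
a=r["side"]["img"][100:240,180:348];b=r["top"]["img"][200:320,60:180]
cv2.imwrite("pics/z.png",np.hstack([cv2.resize(a,(480,400)),cv2.resize(b,(320,320+80))]))
E
```

```text
t 64.92 tcp [0.524  0.3722 0.0971] yaw 0.14 tilt -0.9999 F [-12.69  -0.82   9.84] open -0.0001
tool shift [0.0008 0.026  0.0013] norm 0.026 turn 0.14
```

View pics/z.png

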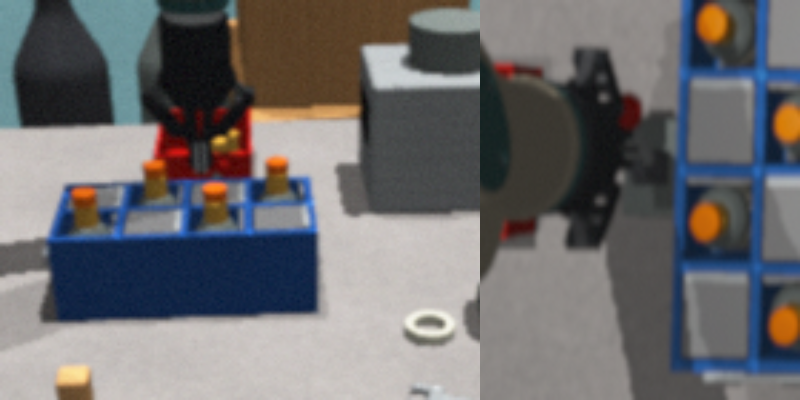

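>>> {"api": "apply_moves", "payload": {"deltas": [0,0.003,0,0,1,0,0.003,0,0,1,0,0.002,0,0,1,0,0,0,0,1,0,0,0,0,1,0,0,0,0,1,0,0,0,0,1,0,0,0,0,1]}}

```text
time_s: 65.68
eef_pos: [0.5248, 0.3723, 0.097]
orientation: [0.495, 0.492, 0.507, -0.506]
force: [-26.6, -3.3, 21.7]
opening: -0.0001
```

```bash
python3 - <<'E'
from h import *
go(.55,.371,.096,0)
c=imaging.camera("top")
h=hsv(c);m=inr(h,(0,150,60),(8,255,255)); m[:,:105]=0;m[:,135:]=0;m[:215]=0;m[280:]=0
for b in blobs(m,8):print(b[:3],onz(c,b[1],.092))
E
```

```text
t 65.68 tcp [0.5248 0.3723 0.097 ] yaw 0.24 tilt -0.9997 F [-26.57  -3.29  21.7 ] open -0.0001
tool shift [0.0003 0.0252 0.0014] norm 0.025 turn 0.24
(np.int32(44), array([116.1, 233. ]), [113, 229, 7, 9]) [0.54856153 0.3657483  0.092     ]
```

>>> {"api": "apply_moves", "payload": {"deltas": [0,-0.012,0,0,1,0,-0.02,0,0,1,0,-0.03,0,0,1,-0.03,0,0,0,1,-0.04,0,0,0,1,-0.04,0,0,0,1,0,-0.03,0,0,1,0,0,0,0,1]}}

```text
time_s: 66.4
eef_pos: [0.4431, 0.3732, 0.2099]
orientation: [0.5, 0.5, 0.502, -0.498]
force: [-1.9, -0.1, -1.2]
opening: 0.0002
```

```bash
python3 - <<'E'
from h import *
st()
r=snap("aa");c=r["top"]
h=hsv(c);m=inr(h,(0,150,60),(8,255,255)); m[:,:105]=0;m[:,135:]=0;m[:215]=0;m[280:]=0
for b in blobs(m,8):print(b[:3],onz(c,b[1],.092))
sc=(inr(h,(8,150,100),(35,255,255))|inr(h,(0,170,100),(6,255,255))); sc[:190]=0; sc[:,:350]=0
o=np.array([.4695,-.271]);a=np.radians(5.5);M=np.array([[np.cos(a),np.sin(a)],[-np.sin(a),np.cos(a)]])
for b in blobs(sc,8):print("scrap",b[:3],(M@(onz(c,b[1],.014)[:2]-o)).round(4))
for b in blobs(inr(h,(5,150,120),(18,255,255)),25): print("top or",b[:3],onz(c,b[1],.127)[:2].round(4))
cv2.imwrite("pics/aa.png",cv2.resize(c["img"][180:320,80:430],None,fx=2.2,fy=2.2))
E
```

```text
{'time_s': 66.4, 'joint_positions': [-1.0583, 0.6144, 0.4951, 1.7698, -0.3775, 0.8509, -0.3844], 'eef_pos': [0.4431, 0.3732, 0.2099], 'orientation': [0.4997, 0.5, 0.5019, -0.4985], 'force': [-1.8711, -0.1157, -1.2035], 'torque': [-0.0196, 0.1405, 0.0526], 'opening': 0.00018151300350436122}
(np.int32(79), array([114.5, 233.1]), [110, 229, 10, 9]) [0.54826512 0.3692591  0.092     ]
scrap (np.int32(50), array([369.9, 213.7]), [366, 210, 9, 8]) [0.1442 0.039 ]
scrap (np.int32(41), array([382.9, 220.8]), [380, 217, 7, 8]) [0.1246 0.0088]
scrap (np.int32(51), array([414.1, 218.5]), [410, 216, 9, 6]) [ 0.1245 -0.068 ]
top or (np.int32(107), array([146.6, 206.7]), [141, 201, 12, 12]) [0.6061 0.2913]
top or (np.int32(107), array([175.6, 236.7]), [170, 232, 12, 11]) [0.543  0.2269]
top or (np.int32(133), array([ 40.8, 249.3]), [16, 235, 50, 30]) [0.5103 0.511 ]
top or (np.int32(103), array([144.1, 266. ]), [139, 261, 11, 11]) [0.4793 0.2914]
top or (np.int32(106), array([174.1, 297.1]), [169, 292, 11, 11]) [0.4149 0.2254]
```

View pics/aa.png

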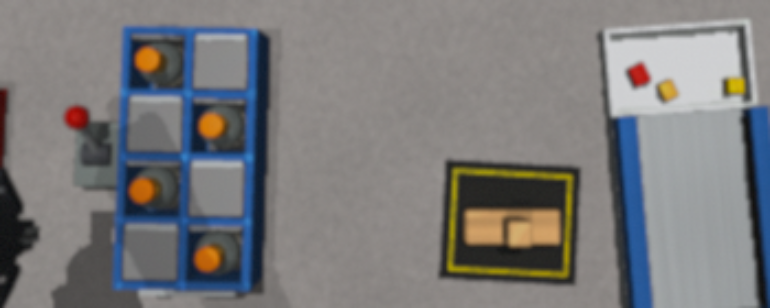

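View pics/aa_side.png

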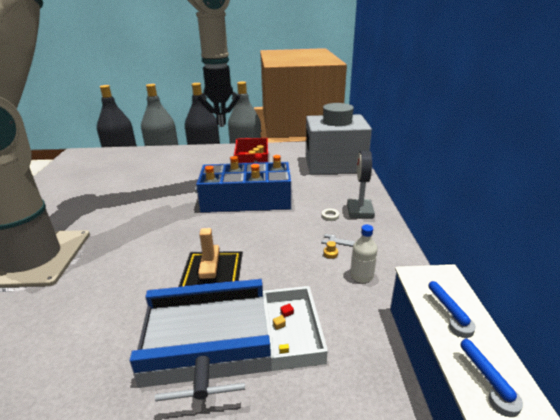

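```bash
python3 - <<'E'
from h import *
print(ctrl.finish_job()); st()
E
```

```text
the job is handed in; nothing more can be done
None
the job is handed in; nothing more can be done
```

I finished the batch and handed the job in at about 66 s of the 210 s allowed. The hand-in gives no verdict, so the results below come from my own last checks.

- **Scrap:** Three pieces were on the bed (red block, brass block, yellow L), and I swept all three into the pan with the brush. They now lie at vise x = 0.144, 0.125 and 0.125 m. The yellow piece got knocked while lying in the pan and came to rest near its -y wall, at y about -0.068 m. That is inside the ±0.08 m limit, but only just.
- **Brush:** It stands upright in the middle of the pad. At one point mid-sweep it dug into the bed (about 42 N on the wrist), so I raised it 3 mm and carried on.
- **Cylinders:** I pressed seven of the eight flaps and found cells A2, A4 and B3 taken and A1, A3, B2 and B4 empty (A is the -y row, numbered from -x). I left B1 unpressed because four empty cells were enough. All four cylinders were lowered until they touched the cell floor, and the last picture shows their caps within about 2 mm of the cell centres.
- **Lock lever:** I pushed it until it stopped moving at 27 N. The ball now sits about 37 mm to the +x side of the pivot, where fully locked should be 38 mm.
- **A check that disagreed:** At the start the ball measured only about 30 mm to the -x side instead of 38 mm. The total travel therefore came out at 67 mm rather than 76 mm. I took this to mean the lever started slightly advanced, since it ended against a hard stop.
- **Bystanders:** They look unmoved in the last pictures, though I did not measure them. The gripper was clear of everything at hand-in.

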